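# Put the button carton away, then hold the loupe in focus over the sample button

### The arm

A 6-joint arm with a two-finger parallel gripper is mounted at the origin on the work surface. World frame = base frame: x ahead of the robot, y to its left, z up, the work surface at z = 0. Lengths are in m, angles in rad, forces in N, time in s.
With the tool pointing down it reaches from about 0.4 to 0.925 m from the base axis. Payload 3.4 kg.
Tool frame: the origin (TCP) lies on the centre line of the jaws, within the pads' length; the fingertips stand 25 mm ahead of it and the grasp point (between the pads) lies 6 mm ahead of it (tip_reach is the distance from the TCP to the fingertips, in m); z points along the fingers, x is the direction in which the jaws open and shut, and the axes are right-handed (so a half turn about z gives the same grasp; the last joint's range is limited). The gripper opens to 85 mm and grips with 20 to 120 N. Pads are 22 mm wide; open, the fingers measure 114 mm over their backs; the gripper's body (76 mm by 85 mm) begins 54 mm behind the grasp point. The pads swing forward as they close: fully open they stand 13 mm farther back than shut.
Start: joints at [1.145, 0.307, 1.506, -0, 1.328, -0.073], TCP at [0.198, 0.54, 0.256] pointing down, gripper open.
Joint ranges: [-3.12, 3.12], [-1.05, 2.28], [0.14, 2.33], [-1.42, 4.57], [0.1, 2.73], [-2.68, 2.68]. Speed limits (rad/s): [2.57, 2.57, 3.14, 3.14, 3.14, 3.14].

### API

Orientations are given as a 3x3 rotation matrix whose columns are the frame's x, y, z axes.
In Python, from bench import * gives the robot as it stands.
- The arm moves only by the tool step_arm, never from a script. Its argument "steps" is a list of rows, each a list of 3 entries, a list of its own where there are three numbers: the shift along the tool's x, y, z normalised to -1 to 1, where 1 is 25 mm, then the turn about the tool's z normalised to -1 to 1, where 1 is 5 degrees, then the finger opening in mm, from 0 to 85.4. In form: [[[x, y, z], spin, fingers], ...]. A call has 1 to 12 rows; each row shifts and turns the pose as measured when the row begins, along the tool's axes as they then stand; what a row does not reach is not made up. A row lasts 1/12 s, in which the tool goes at most 41.7 mm and 7.16 degrees, less where a joint would pass 70% of its speed; a pose out of reach is approached as far as the arm can. A call with a number of a shift or a turn outside -1 to 1 is refused whole. A call with a gripper value outside its range is refused whole. The fingers move at their own pace and stop on an object; "squeeze" is the grip in N (left out, the last holds). Time passes only in rows, so rows that do not move let the fingers close. It gives the time, the measured TCP pose, the force and the opening at its end, in the units of the state.
- get_obs(): the state, without advancing time (a new reading comes with each control period).
- get_image(name): name is "scene" or "side" or "wrist"; returns the picture (400x640x3 uint8, red, green, blue); there is no depth.
- camera_info(name): a dict with "fovy" (degrees; the focal length in pixels is half the picture's height over the tangent of half this angle, whatever the lens; pixels are square), "cx", "cy" (the principal point, pixels), "world_from_camera" (4x4, takes a point from camera to world coordinates); the wrist camera has in their place "T_tool_cam" (4x4, takes a point from camera to tool coordinates, whose origin is the TCP and whose axes are the tool frame's). Camera axes: x right, y down, z forward; pixel columns grow to the right and rows downward; lengths in m; the calibration is good to about 2 mm. The wrist camera is an equidistant fisheye: a pixel r from the principal point sees the ray r / f radians off the axis. A picture is of the moment at which its call begins: read the wrist's pose just before it. camera_info takes no time and is no camera call.
- job_done(): hands the job in, once; it reports no verdict.
The state is a dict: "clock": time; "joints": joint angles; "joint_vel": joint speeds; "joint_torque": joint torques, N m; "tool_pos": TCP position; "tcp_rot": TCP orientation; "wrist_force": force on the tool from outside, world axes, zero at the start; "wrist_torque": the same for the moment, N m; "width": finger opening in m.
Only numpy, scipy, OpenCV 4.12 (cv2) and the standard library are available. Lean on these libraries where they do the work, as an engineer would, in place of code of your own. Each camera call takes 0.05 s, during which the arm holds its last target.

### The job

Tidy the green carton of finished buttons into the open drawer of the white drawer unit, let go of it and slide the drawer fully shut. Then pick up the loupe by its blue handle and finish while holding it, still and level, centred over the brass button on the grey inspection stand, with the underside of its lens barrel at the height of the red ring on the gauge post: do not put it down or let it go, and let nothing but the gripper carry it. Leave the button and the red ring as they are set, and do not disturb the thread cones, reels and pot.

Things in the scene. Friction and masses are not known exactly. Their poses are not given: they have to be found in the camera images.
- carton_center (a point): Centre of the loose green cardboard carton with a white paper band, 62 mm long (its x) by 40 mm wide (its y) by 32 mm high, about 0.12 kg, lying flat on the table (centre 16 mm above it). Its x axis is its long direction.
- unit_drawer0 (a joint): How far the drawer is out, in m: 0 is shut, 0.166 its end stop. It starts 0.135 to 0.16 open, slides with light friction (1 to 2 N) and stays where it is left.
- drawer_floor (a point): Centre of the drawer's inner floor (its upper face), moving with the drawer. x points into the unit (the closing direction), z up. Inside: 195 mm along x, 179 mm along y; walls 6 mm thick, 56 mm high above the floor; the grey front panel (15 mm thick, in front of the front wall) rises 65 mm above the floor.
- unit_drawer0_handle (a point): Middle of the drawer's steel bar handle: a level bar 110 mm long along the drawer's y and 11 mm thick, 35 mm in front of the grey front panel, 62 mm above the table, 40 mm above the drawer's floor. Same axes as the drawer (x is the closing direction).
- loupe_grip (a point): Grip point of the loose loupe: on the blue handle, half-way up (14 mm above the underside). x points from the handle to the lens, z up. The handle is 18 mm wide (y), 28 mm high, 92 mm long: from 52 mm behind to 40 mm ahead of this point, where it meets the barrel. About 0.12 kg, balanced about 10 mm ahead of this point.
- loupe_focus (a point): Centre of the underside of the loupe's lens barrel, on the lens axis, 68 mm ahead (x) of the grip point and 14 mm below it. This is the point to bring to the height of the red ring, above the button.
- button_center (a point): Centre of the loose domed brass button, 24 mm across and 6 mm high, lying on the dark round pad (68 mm across, top 15 mm above the table) of the inspection stand. Not to be moved.
- mark_line (a point): Centre of the red ring on the upright gauge post: 28 mm across, 8 mm high; its mid-height is the marked height (80 to 145 mm above the table). A friction-held collar, not to be shifted. x points level from the pad's centre to the post.
- cone_red: Bystander, loose, not to be disturbed: red thread cone, 84 mm across at the foot, 120 mm high. Origin at the centre of its underside.
- cone_blue: Bystander, loose, not to be disturbed: blue thread cone, 58 mm across, 120 mm high. Origin at the centre of its underside.
- reel_yellow: Bystander, loose, not to be disturbed: small yellow thread reel with wooden flanges, 38 mm across, 42 mm high. Origin at the centre of its underside.
- reel_orange: Bystander, loose, not to be disturbed: small orange thread reel with wooden flanges, 38 mm across, 42 mm high. Origin at the centre of its underside.
- pot: Bystander, loose, not to be disturbed: empty cork pot, 72 mm across, 95 mm high. Origin at the centre of its underside.
- loupe: The whole loupe: dark round lens barrel 56 mm across, 22 mm high, clear lens 46 mm across, straight blue handle on one side; undersides flush, lying flat on the table. Origin on its underside, 22 mm ahead of the grip point, 46 mm behind the lens axis; x towards the lens.
- stand: The fixed inspection stand: grey plate 150 x 90 mm, 12 mm high, with a dark round pad (68 mm across, top 15 mm above the table), and a steel gauge post 8 mm thick, top 155 mm above the table, 80 mm from the pad centre on the side away from the robot. Origin on the table under the pad centre; x points to the post; the plate reaches from x -45 to +105 mm.
- button: The brass button as a whole (see button_center); origin at the centre of its underside.
- carton: The green carton as a whole (see carton_center); origin at the centre of its underside.
- unit: The white drawer unit, fixed, 240 mm deep (x), 220 mm wide, 100 mm high; origin at the centre of its underside, x points away from the robot, front faces -x. Its top covers the part of the drawer that is inside: only the part that is out can be loaded from above, and things must lie lower than 50 mm above the drawer floor to pass under the top.
Mind the look-alikes: they are no part of the job. Leave any pink look-alike of the stand alone.

How it is judged:
On the way, in this order (a step that is already met when the one before it is completed fails the run):
1. the carton lies in the open drawer and is let go (x of carton_center in the frame of drawer_floor between -0.1 and 0.1 m and y of carton_center in the frame of drawer_floor between -0.09 and 0.09 m and z of carton_center in the frame of drawer_floor between 0.005 and 0.04 m and contact force between the fingers and carton below 0.1 N and value of joint unit_drawer0 above 0.02 m), for 0.2 s.
2. the drawer is shut with the carton inside (x of carton_center in the frame of drawer_floor between -0.1 and 0.1 m and y of carton_center in the frame of drawer_floor between -0.09 and 0.09 m and z of carton_center in the frame of drawer_floor between 0.005 and 0.04 m and value of joint unit_drawer0 below 0.005 m), for 0.2 s.
3. the gripper has lifted the loupe off the table (contact force between the fingers and loupe above 2 N and height (world z) of loupe_grip above 0.05 m), for 0.2 s.
At the end, for the whole second after the job is handed in: Gripper alone holds the loupe still, level within 6 deg, underside centre within 12 mm (seen from above) of the button and 7 mm of the ring's height; drawer within 5 mm of shut, carton inside; button within 8 mm, ring 5 mm, cones, reels and pot 30 mm of their starts (all of step 2 and contact force between the fingers and loupe above 2 N and horizontal distance between loupe_focus and button_center below 0.012 m and z of loupe_focus in the frame of mark_line between -0.007 and 0.007 m and angle between loupe_focus's own z axis and vertical below 0.105 rad and linear speed of loupe below 0.02 m/s and angular speed of loupe below 0.1 rad/s and contact force between loupe and stand below 0.3 N and contact force between loupe and button below 0.1 N and distance of button_center from where it was at the start of the episode below 0.008 m and distance of mark_line from where it was at the start of the episode below 0.005 m and distance of each of cone_red, cone_blue, reel_yellow, reel_orange, pot from where it was at the start of the episode below 0.03 m); the arm keeps its last pose, push and grip.
It fails at once if the button is shifted by 15 mm or more (distance of button_center from where it was at the start of the episode above 0.015 m).
It fails at once if the red ring is shifted by 8 mm or more (distance of mark_line from where it was at the start of the episode above 0.008 m).
It fails at once if a thread cone, a reel or the pot is moved by 40 mm or tipped over (distance of any of cone_red, cone_blue, reel_yellow, reel_orange, pot from where it was at the start of the episode above 0.04 m or angle between any of cone_red, cone_blue, reel_yellow, reel_orange, pot's own z axis and vertical above 0.5 rad).
It also fails if it takes over 66 s, if anything falls off the work surface, if the arm or the gripper's body presses on something with over 40 N, if the wrist force passes 120 N, or if a joint passes its speed limit or range.

## Working session

There is one attempt and no reset: what is moved stays moved. The work goes in short steps, Python scripts to look and compute and a tool call to move; the robot and the scene stay as the last step left them, time stands still between calls to the robot, and variables do not carry over. Pictures are saved under pics/ and viewed, and the job is handed in when it is done.

Besides the shell and the picture viewer there is one more tool, called after "Emit:" as a command line: name --argument value ..., lists and objects as JSON in quotes. step_arm: Moves the arm, as the interface text tells. Scaled input: -1 to 1 covers 25 mm each way for a shift and 5 degrees each way for a turn. Its arguments: {"type":"object","properties":{"steps":{"type":"array"},"squeeze":{"type":"number"}},"required":["steps"]}

```bash
ls; mkdir -p pics; python3 - <<'E'
from bench import *
import cv2
o=get_obs(); print({k:(v if not hasattr(v,'round') else v) for k,v in o.items()})
for n in ("scene","side","wrist"):
    print(n,camera_info(n))
    cv2.imwrite(f"pics/{n}0.png",get_image(n)[:,:,::-1])
E
```

```text
pics
{'clock': 0.0, 'joints': array([ 1.14549985e+00,  3.07561607e-01,  1.50770440e+00,  2.54660227e-05,
        1.32839557e+00, -7.34871079e-02]), 'joint_vel': array([ 0.00026796,  0.00143859,  0.00029284,  0.0007341 , -0.00069595,
        0.00079511]), 'joint_torque': array([ 3.51009963e-03, -4.57546878e+01, -2.51913285e+01,  2.28476806e-04,
        1.33953133e-02, -1.16622061e-05]), 'tool_pos': array([0.197877  , 0.53917329, 0.25537582]), 'tcp_rot': array([[ 3.44601777e-01,  9.38748554e-01, -8.76135632e-04],
       [ 9.38746699e-01, -3.44602846e-01, -1.87441097e-03],
       [-2.06151942e-03, -1.76544080e-04, -9.99997859e-01]]), 'wrist_force': array([ 0.0526344 , -0.7050651 ,  0.58983189]), 'wrist_torque': array([-0.00193051, -0.00295821,  0.04039006]), 'width': 0.0852319662563194}
scene {'fovy': 54.66889620913426, 'cx': 321.0170351883334, 'cy': 203.62845938059004, 'world_from_camera': array([[-0.5111634 ,  0.52103525, -0.68354535,  1.24112082],
       [ 0.85921135,  0.2897646 , -0.42165428,  0.31275692],
       [-0.0216295 , -0.80284416, -0.59579646,  0.66738421],
       [ 0.        ,  0.        ,  0.        ,  1.        ]])}
side {'fovy': 48.24051720682202, 'cx': 311.9710016464677, 'cy': 197.95660977497016, 'world_from_camera': array([[ 0.75412269, -0.48182839,  0.44625146, -0.10571061],
       [-0.65652298, -0.570309  ,  0.49368535, -0.81571874],
       [ 0.01662961, -0.66527366, -0.74641437,  1.18527524],
       [ 0.        ,  0.        ,  0.        ,  1.        ]])}
wrist {'fovy': 65.70646984690485, 'cx': 318.4885410673533, 'cy': 200.2816212052365, 'T_tool_cam': array([[ 9.99999678e-01,  7.47102819e-04, -2.93096277e-04,
        -8.11554656e-04],
       [-6.21177940e-04,  9.51789975e-01,  3.06749829e-01,
        -7.89764577e-02],
       [ 5.08139760e-04, -3.06749548e-01,  9.51790133e-01,
        -1.17523948e-01],
       [ 0.00000000e+00,  0.00000000e+00,  0.00000000e+00,
         1.00000000e+00]])}
```

View pics/scene0.png

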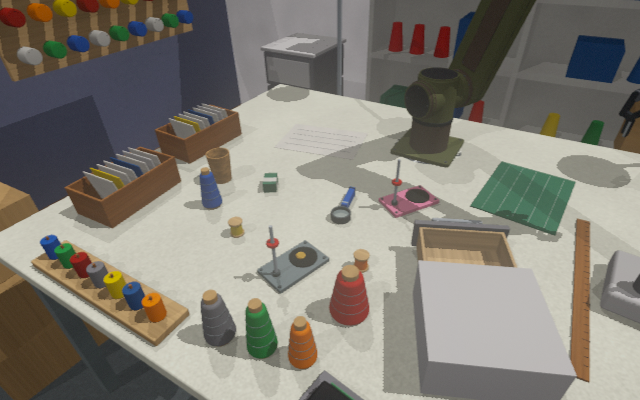

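View pics/side0.png

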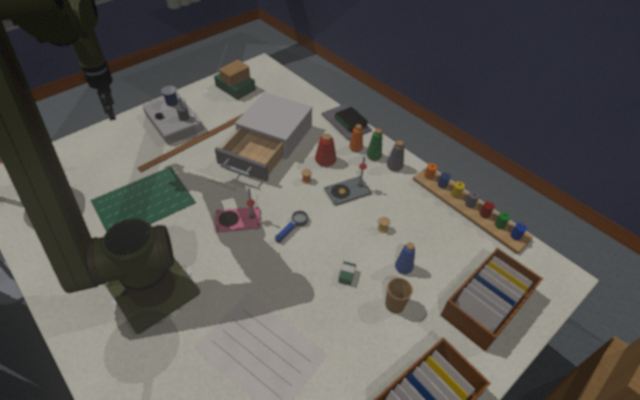

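View pics/wrist0.png

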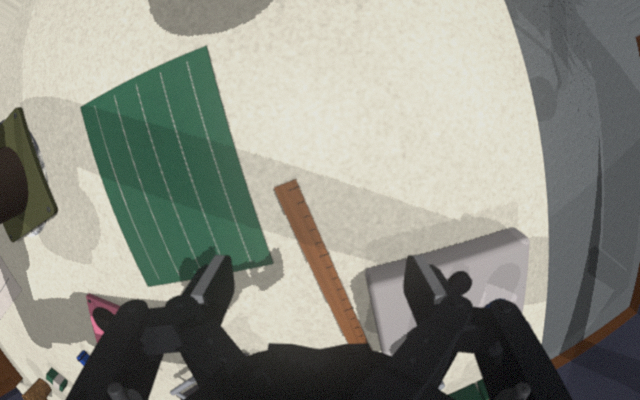

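```bash
cat > h.py <<'E'
from bench import *
import cv2, numpy as np
def cam(n):
    c=camera_info(n); f=200/np.tan(np.radians(c['fovy']/2)); return c,f
def ray(n,u,v,obs=None):
    c,f=cam(n)
    if n!='wrist':
        d=np.array([(u-c['cx'])/f,(v-c['cy'])/f,1.]); T=c['world_from_camera']
    else:
        x,y=u-c['cx'],v-c['cy']; r=np.hypot(x,y); th=r/f
        s=np.sin(th)/r if r>0 else 0
        d=np.array([x*s,y*s,np.cos(th)])
        W=np.eye(4); W[:3,:3]=obs['tcp_rot']; W[:3,3]=obs['tool_pos']; T=W@c['T_tool_cam']
    d=T[:3,:3]@d; return T[:3,3],d/np.linalg.norm(d)
def onz(n,u,v,z,obs=None):
    p,d=ray(n,u,v,obs); return p+d*(z-p[2])/d[2]
def tri(*rs):
    A=np.zeros((3,3));b=np.zeros(3)
    for p,d in rs:
        M=np.eye(3)-np.outer(d,d);A+=M;b+=M@p
    x=np.linalg.solve(A,b); return x,[np.linalg.norm((np.eye(3)-np.outer(d,d))@(x-p)) for p,d in rs]
def proj(n,P,obs=None):
    c,f=cam(n)
    if n!='wrist': T=c['world_from_camera']
    else:
        W=np.eye(4); W[:3,:3]=obs['tcp_rot']; W[:3,3]=obs['tool_pos']; T=W@c['T_tool_cam']
    q=np.linalg.inv(T)@np.append(P,1)
    if n!='wrist': return np.array([c['cx']+f*q[0]/q[2],c['cy']+f*q[1]/q[2]])
    r=np.hypot(q[0],q[1]); th=np.arctan2(r,q[2]); return np.array([c['cx']+f*th*q[0]/r,c['cy']+f*th*q[1]/r])
E
python3 - <<'E'
import cv2
s=cv2.imread('pics/scene0.png'); d=cv2.imread('pics/side0.png')
def crop(im,x0,y0,x1,y1,k,n):cv2.imwrite(f'pics/{n}.png',cv2.resize(im[y0:y1,x0:x1],None,fx=k,fy=k,interpolation=cv2.INTER_CUBIC))
crop(s,220,160,380,300,5,'c_s1'); crop(s,390,200,570,400,4*.75,'c_s2'); crop(d,200,80,400,230,4,'c_d1'); crop(d,270,190,430,310,5,'c_d2')
E
```

```text
(no output)
```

View pics/c_s1.png

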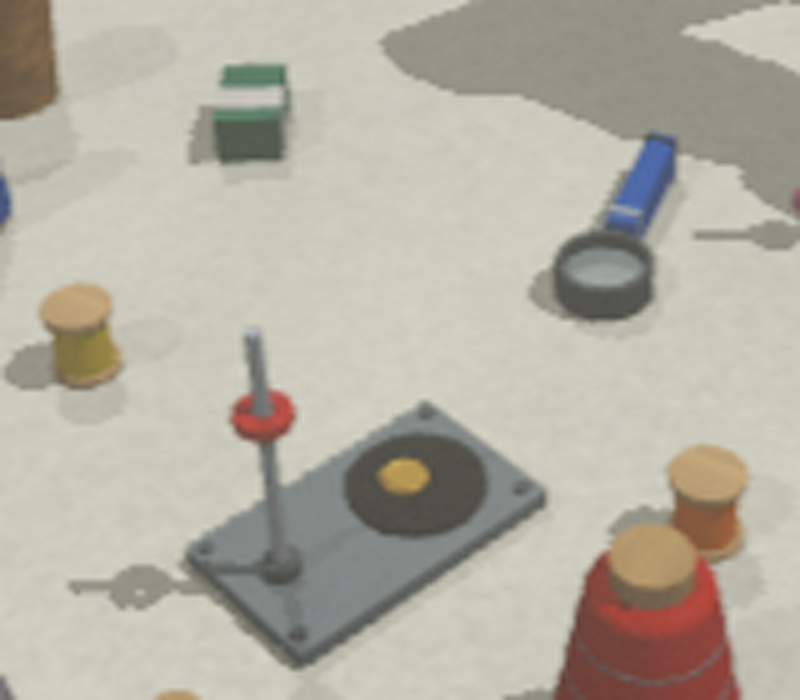

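View pics/c_s2.png

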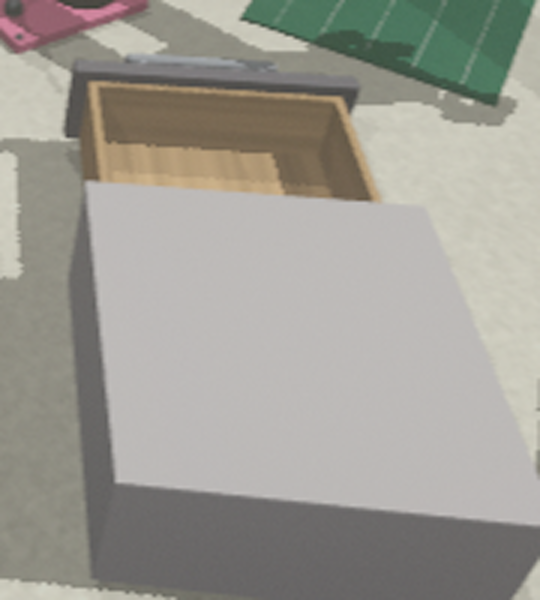

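View pics/c_d1.png

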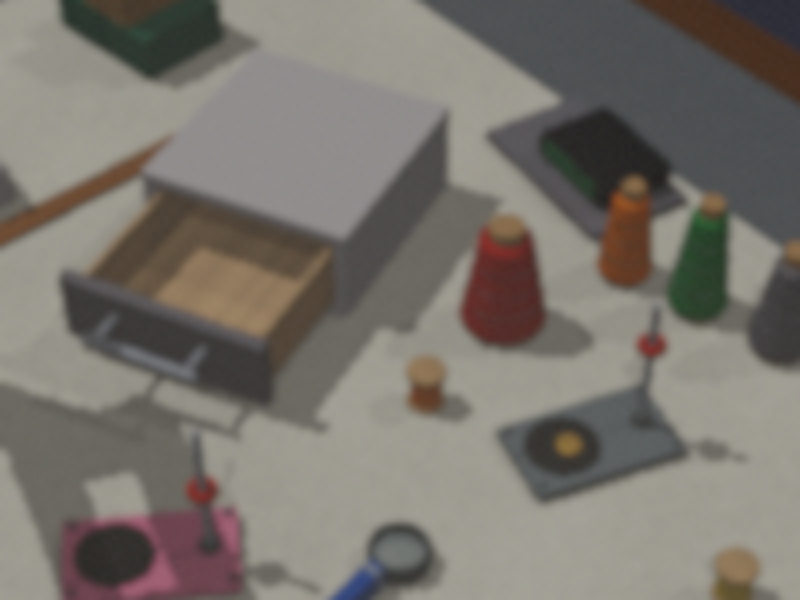

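View pics/c_d2.png

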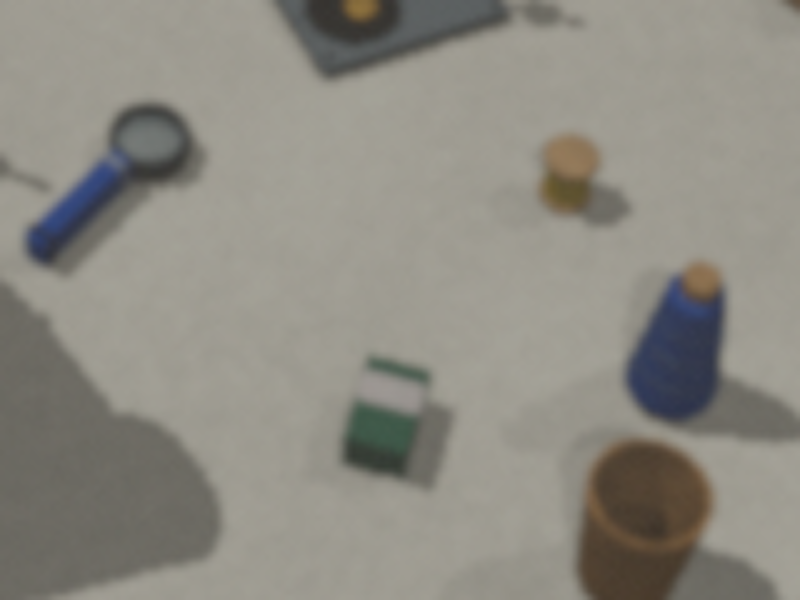

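```bash
python3 - <<'E'
from h import *
np.set_printoptions(precision=4,suppress=True)
def S(l,x,y,z,k=5,o=(220,160),n='scene'): print(l,onz(n,o[0]+x/k,o[1]+y/k,z))
for p in [(222,66),(288,66),(287,120),(215,120)]: S('carton',*p,.032)
S('barrel',604,265,.022);S('handle end',660,140,.028);S('handle near',627,208,.028)
S('button',404,476,.019);S('pad',416,485,.015);S('post',281,562,.015)
for p in [(425,402),(545,490),(190,553),(303,655)]: S('plate',*p,.012)
k=3;o=(390,200)
for p in [(85,183),(430,207),(115,483),(545,525)]:S('unit top',*p,.1,k,o)
S('handle L',128,57,.062,k,o);S('handle R',275,67,.062,k,o)
S('panel L',80,63,.087,k,o);S('panel R',357,82,.087,k,o)
S('y reel top',76,308,.042);S('o reel top',708,475,.042);S('red top',652,555,.12)
S('blue top',208,171,.12,1,(0,0));S('pot top',219,152,.095,1,(0,0))
D=lambda l,x,y,z,k=4,o=(200,80):S('side '+l,x,y,z,k,o,'side')
D('unit top',147,175,.1);D('unit top',342,240,.1);D('unit top',447,110,.1)
D('panelL',65,275,.087);D('panelR',268,348,.087);D('handle',158,358,.062);D('button',569,444,.019);D('pad',563,444,.015)
D('barrel',150,140,.022,5,(270,190));D('hend',38,235,.028,5,(270,190))
for p in [(368,357),(430,372),(407,460),(347,443)]: D('carton',*p,.032,5,(270,190))
print(tri(ray('scene',272.6,243.2),ray('side',362.75,166.25)))
print(tri(ray('scene',220+253/5,160+332/5),ray('side',200+656/4,80+312/4)), 'posttop')
E
```

```text
carton [ 0.4615 -0.3714  0.032 ]
carton [ 0.4417 -0.3354  0.032 ]
carton [ 0.4911 -0.3003  0.032 ]
carton [ 0.5119 -0.338   0.032 ]
barrel [ 0.5112 -0.0754  0.022 ]
handle end [ 0.3976 -0.0997  0.028 ]
handle near [ 0.4664 -0.0852  0.028 ]
button [ 0.6983 -0.0827  0.019 ]
pad [ 0.6973 -0.0768  0.015 ]
post [ 0.7698 -0.1036  0.015 ]
plate [ 0.6427 -0.1068  0.012 ]
plate [ 0.6672 -0.023   0.012 ]
plate [ 0.7839 -0.1456  0.012 ]
plate [ 0.8076 -0.0645  0.012 ]
unit top [0.6623 0.1847 0.1   ]
unit top [0.5724 0.3882 0.1   ]
unit top [0.8662 0.2727 0.1   ]
unit top [0.7804 0.4675 0.1   ]
handle L [0.4673 0.1579 0.062 ]
handle R [0.4222 0.2649 0.062 ]
panel L [0.5247 0.134  0.087 ]
panel R [0.4443 0.3247 0.087 ]
y reel top [ 0.6977 -0.2832  0.042 ]
o reel top [0.6483 0.0527 0.042 ]
red top [0.7721 0.0856 0.12  ]
blue top [ 0.6346 -0.4185  0.12  ]
pot top [ 0.5084 -0.5013  0.095 ]
side unit top [0.5728 0.372  0.1   ]
side unit top [0.6562 0.1801 0.1   ]
side unit top [0.8585 0.2657 0.1   ]
side panelL [0.4424 0.3158 0.087 ]
side panelR [0.5259 0.1219 0.087 ]
side handle [0.4579 0.196  0.062 ]
side button [ 0.6955 -0.0888  0.019 ]
side pad [ 0.6941 -0.0829  0.015 ]
side barrel [ 0.5    -0.0883  0.022 ]
side hend [ 0.3913 -0.1058  0.028 ]
side carton [ 0.4865 -0.3128  0.032 ]
side carton [ 0.5079 -0.3453  0.032 ]
side carton [ 0.4538 -0.3804  0.032 ]
side carton [ 0.4347 -0.3488  0.032 ]
(array([ 0.7704, -0.1035,  0.1056]), [np.float64(0.0008265415260332335), np.float64(0.0008265415260333502)])
(array([ 0.7669, -0.1064,  0.1488]), [np.float64(0.0010573347630232735), np.float64(0.0010573347630235066)]) posttop
```

```bash
cat >> h.py <<'E'
def plan(tgt,yaw=None,fingers=85,dmax=24,obs=None,gain=1.0):
    """print rows toward tgt (m), final tool-x yaw (deg)"""
    o=obs or get_obs(); R=o['tcp_rot']; p=o['tool_pos'].copy()
    y0=np.degrees(np.arctan2(R[1,0],R[0,0])); dy=0 if yaw is None else (yaw-y0+180)%360-180
    d=np.array(tgt)-p; n=max(1,int(np.ceil(np.linalg.norm(d)*1000/dmax-.2)),int(np.ceil(abs(dy)/5-.1)))
    rows=[]; 
    for i in range(n):
        ya=np.radians(y0+dy*i/n); Rz=np.array([[np.cos(ya),np.sin(ya),0],[np.sin(ya),-np.cos(ya),0],[0,0,-1]])
        s=Rz.T@(d/n)/.025*gain
        rows.append([[round(float(v),2)+0. for v in s],round(float(np.clip(-dy/n/5,-1,1)),2)+0.,fingers])
    print('n',n,'pos',p.round(4),'yaw',round(y0,1)); 
    for i in range(0,n,12): print('['+','.join(str(r).replace(' ','') for r in rows[i:i+12])+']')
E
python3 -c "
from h import *
plan((.47,.30,.25),20)"
```

```text
n 15 pos [0.198  0.5393 0.2556] yaw 69.8
[[[-0.35,0.9,0.01],0.66,85],[[-0.3,0.92,0.01],0.66,85],[[-0.24,0.94,0.01],0.66,85],[[-0.19,0.95,0.01],0.66,85],[[-0.13,0.96,0.01],0.66,85],[[-0.08,0.96,0.01],0.66,85],[[-0.02,0.97,0.01],0.66,85],[[0.04,0.97,0.01],0.66,85],[[0.09,0.96,0.01],0.66,85],[[0.15,0.96,0.01],0.66,85],[[0.2,0.94,0.01],0.66,85],[[0.26,0.93,0.01],0.66,85]]
[[[0.31,0.92,0.01],0.66,85],[[0.36,0.9,0.01],0.66,85],[[0.41,0.87,0.01],0.66,85]]
```

Look-alikes before the first reach (scene image): the green carton is at (270,183). The other green things are the cutting mat (525,195), a green cone (260,327) and a dark green box or device (330,390). The grey stand is at (293,265), with its pink look-alike at (408,200). There is only one loupe (345,205) and one drawer (460,240). The close crop shows the carton with its white band at (270,183), so I choose that one.

Emit:
step_arm --steps '[[[-0.35,0.9,0],0.66,85],[[-0.3,0.92,0],0.66,85],[[-0.24,0.94,0],0.66,85],[[-0.2,0.95,0],0.66,85],[[-0.13,0.96,0],0.66,85],[[-0.08,0.96,0],0.66,85],[[-0.02,0.97,0],0.66,85],[[0.04,0.97,0],0.66,85],[[0.1,0.96,0],0.66,85],[[0.15,0.96,0],0.66,85],[[0.2,0.94,0],0.66,85],[[0.26,0.93,0],0.66,85]]' --squeeze 40

```text
clock: 1.15
tool_pos: [0.4175, 0.3393, 0.2508]
tcp_rot: [[0.875, 0.483, -0.008], [0.483, -0.875, -0.005], [-0.009, 0.001, -1.0]]
wrist_force: [0.5, -0.4, -0.1]
width: 0.0848
```

```bash
python3 -c "
from h import *
print(get_obs()['clock'])
plan((.47,-.16,.25),-40)"
```

```text
1.15
n 21 pos [0.4175 0.3393 0.2508] yaw 28.9
[[[-0.37,0.88,0.0],0.66,85],[[-0.32,0.9,0.0],0.66,85],[[-0.27,0.92,0.0],0.66,85],[[-0.22,0.93,0.0],0.66,85],[[-0.16,0.94,0.0],0.66,85],[[-0.11,0.95,0.0],0.66,85],[[-0.05,0.95,0.0],0.66,85],[[0.0,0.96,0.0],0.66,85],[[0.06,0.95,0.0],0.66,85],[[0.11,0.95,0.0],0.66,85],[[0.16,0.94,0.0],0.66,85],[[0.22,0.93,0.0],0.66,85]]
[[[0.27,0.92,0.0],0.66,85],[[0.32,0.9,0.0],0.66,85],[[0.37,0.88,0.0],0.66,85],[[0.42,0.86,0.0],0.66,85],[[0.47,0.83,0.0],0.66,85],[[0.52,0.8,0.0],0.66,85],[[0.56,0.77,0.0],0.66,85],[[0.61,0.74,0.0],0.66,85],[[0.65,0.7,0.0],0.66,85]]
```

```bash
python3 -c "
from h import *
o=get_obs(); im=get_image('wrist'); cv2.imwrite('pics/w1.png',im[:,:,::-1]); import pickle; pickle.dump(o,open('o1.pkl','wb'))"
```

Emit:
step_arm --steps '[[[-0.37,0.88,0],0.66,85],[[-0.32,0.9,0],0.66,85],[[-0.27,0.92,0],0.66,85],[[-0.22,0.93,0],0.66,85],[[-0.16,0.94,0],0.66,85],[[-0.1,0.95,0],0.66,85],[[-0.05,0.95,0],0.66,85],[[0,0.96,0],0.66,85],[[0.06,0.95,0],0.66,85],[[0.1,0.95,0],0.66,85],[[0.16,0.94,0],0.66,85],[[0.22,0.93,0],0.66,85]]'

```text
clock: 2.2
tool_pos: [0.4456, 0.0414, 0.2496]
tcp_rot: [[0.976, -0.218, -0.008], [-0.218, -0.976, -0.007], [-0.007, 0.009, -1.0]]
wrist_force: [0.3, -0.4, -0.6]
width: 0.0852
```

View pics/w1.png

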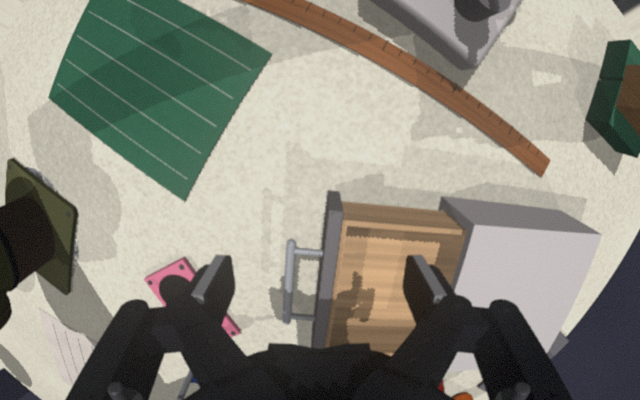

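```bash
python3 -c "
from h import *
o=get_obs(); im=get_image('wrist'); cv2.imwrite('pics/w2.png',im[:,:,::-1]); import pickle; pickle.dump(o,open('o2.pkl','wb'))
plan((.46,-.27,.24),-55.5)"
```

```text
n 13 pos [0.446  0.0377 0.2496] yaw -12.8
[[[0.25,0.91,0.03],0.66,85],[[0.3,0.9,0.03],0.66,85],[[0.35,0.88,0.03],0.66,85],[[0.4,0.86,0.03],0.66,85],[[0.45,0.83,0.03],0.66,85],[[0.5,0.81,0.03],0.66,85],[[0.55,0.78,0.03],0.66,85],[[0.59,0.74,0.03],0.66,85],[[0.63,0.71,0.03],0.66,85],[[0.67,0.67,0.03],0.66,85],[[0.71,0.63,0.03],0.66,85],[[0.74,0.59,0.03],0.66,85]]
[[[0.77,0.55,0.03],0.66,85]]
```

View pics/w2.png

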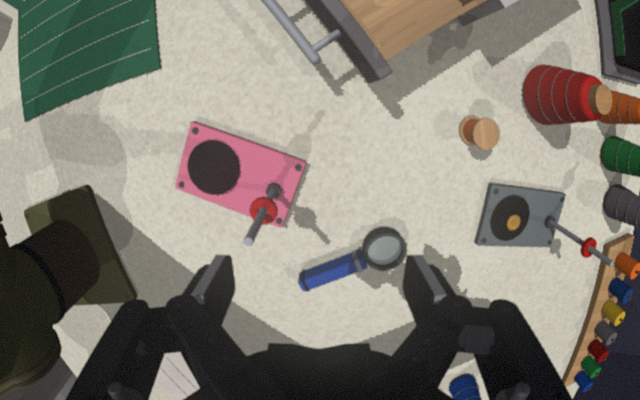

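```bash
python3 - <<'E'
from h import *
import pickle
np.set_printoptions(precision=4,suppress=True)
o1=pickle.load(open('o1.pkl','rb'));o2=pickle.load(open('o2.pkl','rb'))
W1=lambda l,u,v,z:print(l,onz('wrist',u,v,z,o1))
W2=lambda l,u,v,z:print(l,onz('wrist',u,v,z,o2))
W1('handle',292,243,.062);W1('handle',288,319,.062)
W1('panelfront top',330,192,.087);W1('panelback top',341,194,.087);W1('panel',331,340,.087)
W1('unit fl top',442,199,.1);W1('unit back',600,234,.1)
W2('lens',383,248,.022);W2('hend',303,283,.028);W2('hstart',358,260,.028)
W2('button',514,222,.02);W2('pad',509,217,.015);W2('post',552,221,.015)
W2('panel corner',390,70,.087);W2('handle corner',316,58,.062)
for p in [(490,184),(564,191),(560,246),(476,241)]:W2('plate',*p,.012)
print(tri(ray('wrist',588,246.5,o2),ray('scene',272.6,243.2),ray('side',362.75,166.25)))
print(tri(ray('wrist',588,246.5,o2),ray('scene',272.6,243.2)))
E
python3 - <<'E'
import cv2
im=cv2.imread('pics/w2.png')
cv2.imwrite('pics/w2a.png',cv2.resize(im[150:310,270:430],None,fx=4,fy=4,interpolation=cv2.INTER_CUBIC))
cv2.imwrite('pics/w2b.png',cv2.resize(im[160:290,460:640],None,fx=4,fy=4,interpolation=cv2.INTER_CUBIC))
E
```

```text
handle [0.4243 0.2623 0.062 ]
handle [0.4685 0.1628 0.062 ]
panelfront top [0.4276 0.3393 0.087 ]
panelback top [0.4378 0.3427 0.087 ]
panel [0.5218 0.1779 0.087 ]
unit fl top [0.5228 0.3892 0.1   ]
unit back [0.7739 0.473  0.1   ]
lens [ 0.5018 -0.0725  0.022 ]
hend [ 0.3922 -0.0973  0.028 ]
hstart [ 0.4677 -0.0787  0.028 ]
button [ 0.696  -0.0837  0.02  ]
pad [ 0.6901 -0.0765  0.015 ]
post [ 0.776  -0.1043  0.015 ]
panel corner [0.5301 0.1341 0.087 ]
handle corner [0.4679 0.1606 0.062 ]
plate [ 0.6606 -0.0227  0.012 ]
plate [ 0.8016 -0.0617  0.012 ]
plate [ 0.8041 -0.1582  0.012 ]
plate [ 0.6364 -0.1017  0.012 ]
(array([ 0.7708, -0.1033,  0.1057]), [np.float64(0.0004260497414230728), np.float64(0.0008543405993609042), np.float64(0.0009102565631882205)])
(array([ 0.7705, -0.1025,  0.1063]), [np.float64(0.0001232546315714058), np.float64(0.00012325463157137028)])
```

View pics/w2a.png

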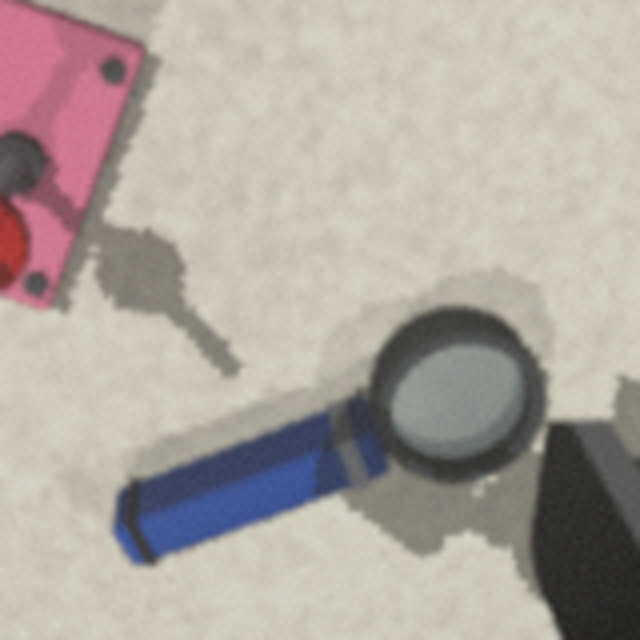

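View pics/w2b.png

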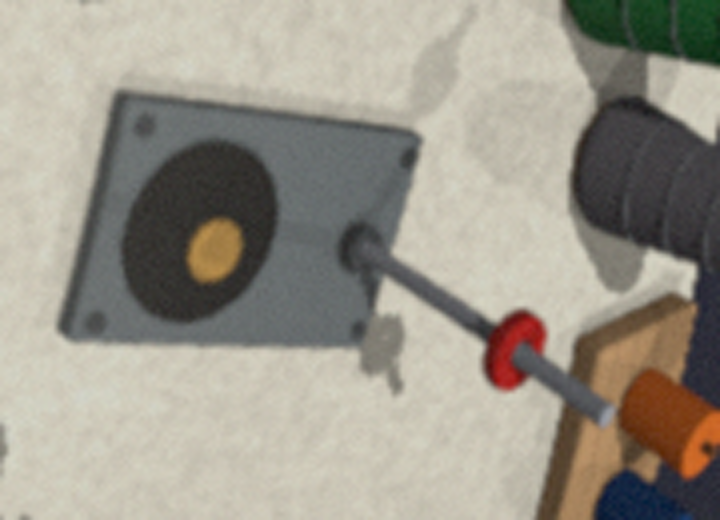

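Emit:
step_arm --steps '[[[0.25,0.91,0],0.66,85],[[0.3,0.9,0],0.66,85],[[0.35,0.88,0],0.66,85],[[0.4,0.86,0],0.66,85],[[0.45,0.83,0],0.66,85],[[0.5,0.81,0],0.66,85],[[0.55,0.78,0],0.66,85],[[0.6,0.74,0],0.66,85],[[0.63,0.7,0],0.66,85],[[0.67,0.67,0],0.66,85],[[0.7,0.63,0],0.66,85],[[0,0,0],0.66,85]]'

```text
clock: 3.25
tool_pos: [0.4531, -0.2338, 0.2501]
tcp_rot: [[0.588, -0.809, -0.011], [-0.809, -0.588, -0.01], [0.002, 0.015, -1.0]]
wrist_force: [-0.2, 0.5, 0.8]
width: 0.0851
```

```bash
python3 -c "
from h import *
o=get_obs(); im=get_image('wrist'); cv2.imwrite('pics/w3.png',im[:,:,::-1]); import pickle; pickle.dump(o,open('o3.pkl','wb'))
print(o['tool_pos'],o['joints'])"
```

```text
[ 0.45310635 -0.23379031  0.2500779 ] [-0.54948788  0.22387238  1.64389305 -0.01490248  1.27800318  0.39678188]
```

View pics/w3.png

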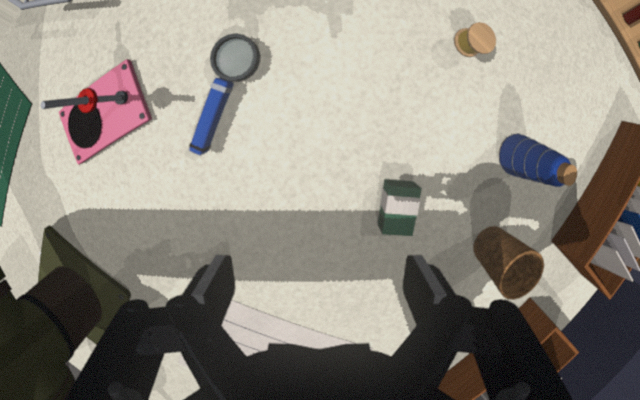

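```bash
python3 - <<'E'
import cv2
im=cv2.imread('pics/w3.png')
cv2.imwrite('pics/w3a.png',cv2.resize(im[165:250,360:440],None,fx=7,fy=7,interpolation=cv2.INTER_CUBIC))
E
```

```text
(no output)
```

View pics/w3a.png

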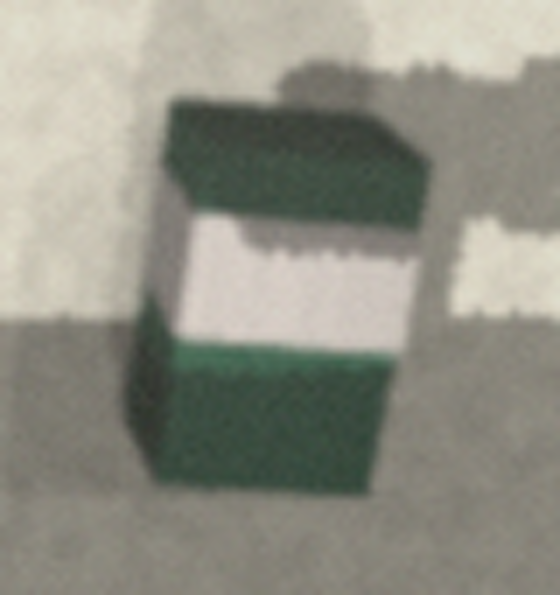

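```bash
python3 - <<'E'
from h import *
import pickle
np.set_printoptions(precision=4,suppress=True)
o=pickle.load(open('o3.pkl','rb'))
P=[onz('wrist',360+x/7,165+y/7,.032,o) for x,y in [(204,150),(430,165),(371,491),(159,486)]]
P=np.array(P);print(P,P.mean(0))
for a,b in [(0,3),(1,2),(0,1),(3,2)]:
    d=P[a]-P[b];print(np.linalg.norm(d),np.degrees(np.arctan2(d[1],d[0])))
for u,v in [(235,58)]: print('lens',onz('wrist',u,v,.022,o)); print('hend',onz('wrist',198,150,.028,o))
E
```

```text
[[ 0.4871 -0.3098  0.032 ]
 [ 0.5086 -0.3432  0.032 ]
 [ 0.4579 -0.3751  0.032 ]
 [ 0.4365 -0.3427  0.032 ]] [ 0.4725 -0.3427  0.032 ]
0.06036723743052161 32.98744704781289
0.059926495664664375 32.20797603205142
0.03967077399910518 122.74822953998724
0.03885620682113963 123.40129592793697
lens [ 0.5035 -0.0835  0.022 ]
hend [ 0.3926 -0.106   0.028 ]
```

```bash
python3 -c "
from h import *
plan((.4725,-.3425,.15),-57.2)"
```

```text
n 7 pos [ 0.4526 -0.232   0.2499] yaw -54.1
[[[0.58,0.28,0.57],0.09,85],[[0.58,0.27,0.57],0.09,85],[[0.58,0.27,0.57],0.09,85],[[0.58,0.26,0.57],0.09,85],[[0.59,0.26,0.57],0.09,85],[[0.59,0.26,0.57],0.09,85],[[0.59,0.25,0.57],0.09,85]]
```

Emit:
step_arm --steps '[[[0.58,0.28,0.57],0.1,85],[[0.58,0.27,0.57],0.1,85],[[0.58,0.27,0.57],0.1,85],[[0.58,0.26,0.57],0.1,85],[[0.58,0.26,0.57],0.1,85],[[0.58,0.26,0.57],0.1,85],[[0.58,0.26,0.57],0.1,85],[[0,0,0],0,85]]'

```text
clock: 3.97
tool_pos: [0.4728, -0.341, 0.1466]
tcp_rot: [[0.547, -0.837, -0.01], [-0.837, -0.547, -0.004], [-0.002, 0.011, -1.0]]
wrist_force: [0.7, 0.1, 0.1]
width: 0.0851
```

```bash
python3 -c "
from h import *
o=get_obs(); im=get_image('wrist'); cv2.imwrite('pics/w4.png',im[:,:,::-1]); import pickle; pickle.dump(o,open('o4.pkl','wb'))
for x,y in [(.4871,-.3098),(.5086,-.3432),(.4579,-.3751),(.4365,-.3427)]: print(proj('wrist',(x,y,.032),o))
plan((.4725,-.3425,.031),-57.2,dmax=20)"
```

```text
[294.60176665 166.11982702]
[346.5795686  166.56345205]
[343.15365011 237.81969955]
[296.17348199 237.96424659]
n 6 pos [ 0.4726 -0.3396  0.1475] yaw -56.8
[[[0.02,0.01,0.78],0.01,85],[[0.02,0.01,0.78],0.01,85],[[0.02,0.01,0.78],0.01,85],[[0.02,0.01,0.78],0.01,85],[[0.02,0.01,0.78],0.01,85],[[0.02,0.01,0.78],0.01,85]]
```

View pics/w4.png

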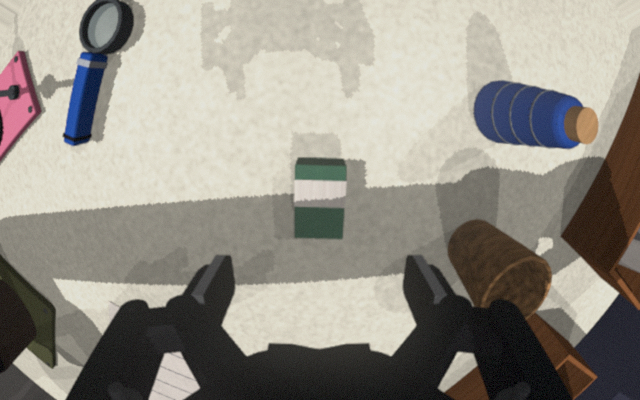

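Emit:
step_arm --steps '[[[0.04,0.04,0.78],0,85],[[0.04,0.04,0.78],0,85],[[0.04,0.04,0.78],0,85],[[0.04,0.04,0.78],0,85],[[0.02,0.04,0.78],0,85],[[0.02,0.04,0.6],0,85],[[0,0,0],0,85]]'

```text
clock: 4.6
tool_pos: [0.4729, -0.3404, 0.0383]
tcp_rot: [[0.558, -0.83, -0.004], [-0.83, -0.558, -0.004], [0.001, 0.005, -1.0]]
wrist_force: [-0.5, 0.3, 0.4]
width: 0.085
```

```bash
python3 -c "
from h import *
plan((.4725,-.3425,.031),-57.2,dmax=20)"
```

```text
n 1 pos [ 0.4729 -0.3404  0.0383] yaw -56.1
[[[0.06,0.06,0.29],0.22,85]]
```

Emit:
step_arm --steps '[[[0.06,0.06,0.3],0.2,85],[[0,0,0],0,20],[[0,0,0],0,20],[[0,0,0],0,20],[[0,0,0],0,20],[[0,0,0],0,20]]' --squeeze 40

```text
clock: 5.1
tool_pos: [0.4752, -0.3412, 0.0357]
tcp_rot: [[0.545, -0.838, 0.001], [-0.838, -0.545, -0.006], [0.006, 0.003, -1.0]]
wrist_force: [-0.2, 1.0, -2.0]
width: 0.0394
```

Emit:
step_arm --steps '[[[0,0,-0.4],0,20],[[0,0,-0.8],0,20],[[0,0,-0.9],0,20],[[0,0,-0.9],0,20],[[0,0,-0.9],0,20],[[0,0,-0.9],0,20],[[0,0,-0.9],0,20],[[0,0,-0.9],0,20],[[0,0,-0.9],0,20]]'

```text
clock: 5.85
tool_pos: [0.4711, -0.3374, 0.2326]
tcp_rot: [[0.544, -0.839, -0.006], [-0.839, -0.544, -0.0], [-0.003, 0.005, -1.0]]
wrist_force: [-0.4, 0.2, -0.5]
width: 0.0394
```

```bash
python3 -c "
from h import *
plan((.5513,.2582,.22),-66.3,20)"
```

```text
n 25 pos [ 0.4711 -0.3374  0.2326] yaw -57.0
[[[-0.73,-0.63,0.02],0.07,20],[[-0.73,-0.62,0.02],0.07,20],[[-0.74,-0.62,0.02],0.07,20],[[-0.74,-0.61,0.02],0.07,20],[[-0.75,-0.61,0.02],0.07,20],[[-0.75,-0.6,0.02],0.07,20],[[-0.75,-0.6,0.02],0.07,20],[[-0.76,-0.59,0.02],0.07,20],[[-0.76,-0.59,0.02],0.07,20],[[-0.76,-0.58,0.02],0.07,20],[[-0.77,-0.58,0.02],0.07,20],[[-0.77,-0.57,0.02],0.07,20]]
[[[-0.78,-0.57,0.02],0.07,20],[[-0.78,-0.56,0.02],0.07,20],[[-0.78,-0.56,0.02],0.07,20],[[-0.79,-0.55,0.02],0.07,20],[[-0.79,-0.55,0.02],0.07,20],[[-0.79,-0.54,0.02],0.07,20],[[-0.8,-0.54,0.02],0.07,20],[[-0.8,-0.53,0.02],0.07,20],[[-0.8,-0.53,0.02],0.07,20],[[-0.81,-0.52,0.02],0.07,20],[[-0.81,-0.52,0.02],0.07,20],[[-0.81,-0.51,0.02],0.07,20]]
[[[-0.82,-0.51,0.02],0.07,20]]
```

Emit:
step_arm --steps '[[[-0.73,-0.63,0],0.1,20],[[-0.73,-0.62,0],0.1,20],[[-0.74,-0.62,0],0.1,20],[[-0.74,-0.61,0],0.1,20],[[-0.75,-0.6,0],0.1,20],[[-0.75,-0.6,0],0.1,20],[[-0.75,-0.6,0],0.1,20],[[-0.76,-0.59,0],0.1,20],[[-0.76,-0.58,0],0.1,20],[[-0.76,-0.58,0],0.1,20],[[-0.77,-0.57,0],0.1,20],[[-0.77,-0.57,0],0.1,20]]'

```text
clock: 6.85
tool_pos: [0.5158, -0.049, 0.2499]
tcp_rot: [[0.439, -0.898, 0.017], [-0.898, -0.439, -0.017], [0.023, -0.008, -1.0]]
wrist_force: [0.3, -0.2, -0.9]
width: 0.0392
```

Emit:
step_arm --steps '[[[-0.78,-0.57,0],0,20],[[-0.78,-0.56,0],0,20],[[-0.78,-0.56,0],0,20],[[-0.79,-0.55,0],0,20],[[-0.79,-0.55,0],0,20],[[-0.8,-0.54,0],0,20],[[-0.8,-0.54,0],0,20],[[-0.8,-0.53,0],0,20],[[-0.8,-0.53,0],0,20],[[-0.8,-0.52,0],0,20],[[-0.6,-0.4,0],0,20],[[0,0,0],0,20]]'

```text
clock: 7.85
tool_pos: [0.5507, 0.2233, 0.2574]
tcp_rot: [[0.44, -0.897, 0.026], [-0.898, -0.441, -0.014], [0.024, -0.018, -1.0]]
wrist_force: [-0.3, -0.3, -0.9]
width: 0.0394
```

```bash
python3 -c "
from h import *
o=get_obs(); im=get_image('wrist'); cv2.imwrite('pics/w5.png',im[:,:,::-1]); import pickle; pickle.dump(o,open('o5.pkl','wb'))
plan((.5513,.2582,.14),-66.3,20)"
```

```text
n 5 pos [0.5504 0.2218 0.2575] yaw -63.9
[[[-0.26,-0.13,0.94],0.1,20],[[-0.26,-0.13,0.94],0.1,20],[[-0.26,-0.13,0.94],0.1,20],[[-0.26,-0.13,0.94],0.1,20],[[-0.26,-0.13,0.94],0.1,20]]
```

View pics/w5.png

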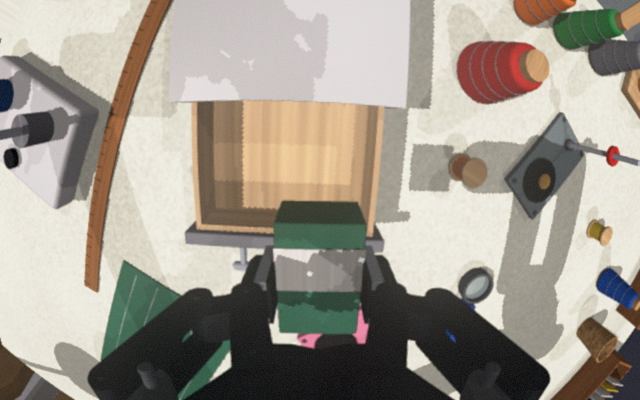

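```bash
python3 - <<'E'
from h import *
import pickle
np.set_printoptions(precision=4,suppress=True)
o=pickle.load(open('o5.pkl','rb'))
W=lambda l,u,v,z:print(l,onz('wrist',u,v,z,o))
W('unitF',170,102,.1);W('unitF',407,107,.1);W('inner wallL top',199,226,.078);W('panel back L',189,229,.087);W('panel back R',383,240,.087);W('wall R out',371,233,.078)
W('wallR@unit',382,107,.078)
print(proj('wrist',(.5513,.2582,.022),o))
E
```

```text
unitF [0.5711 0.3837 0.1   ]
unitF [0.6597 0.1826 0.1   ]
inner wallL top [0.4574 0.316  0.078 ]
panel back L [0.4536 0.3237 0.087 ]
panel back R [0.5322 0.1343 0.087 ]
wall R out [0.5312 0.1465 0.078 ]
wallR@unit [0.6507 0.1988 0.078 ]
[286.4846 161.1208]
```

```bash
python3 -c "
from h import *
plan((.555,.257,.15),-66.3,20)"
```

```text
n 5 pos [0.5504 0.2218 0.2575] yaw -63.9
[[[-0.24,-0.16,0.86],0.1,20],[[-0.24,-0.16,0.86],0.1,20],[[-0.24,-0.15,0.86],0.1,20],[[-0.24,-0.15,0.86],0.1,20],[[-0.24,-0.15,0.86],0.1,20]]
```

Emit:
step_arm --steps '[[[-0.24,-0.16,0.86],0.1,20],[[-0.24,-0.16,0.86],0.1,20],[[-0.24,-0.16,0.86],0.1,20],[[-0.24,-0.16,0.86],0.1,20],[[-0.24,-0.16,0.86],0.1,20],[[0,0,0],0,20]]'

```text
clock: 8.4
tool_pos: [0.5598, 0.2508, 0.1526]
tcp_rot: [[0.397, -0.917, 0.034], [-0.917, -0.397, -0.017], [0.029, -0.024, -0.999]]
wrist_force: [-1.5, 0.1, -1.6]
width: 0.0392
```

```bash
python3 -c "
from h import *
plan((.555,.257,.063),-66.3,20,dmax=20)"
```

```text
n 5 pos [0.5598 0.2508 0.1526] yaw -66.6
[[[-0.06,0.02,0.72],-0.01,20],[[-0.06,0.02,0.72],-0.01,20],[[-0.06,0.02,0.72],-0.01,20],[[-0.06,0.02,0.72],-0.01,20],[[-0.06,0.02,0.72],-0.01,20]]
```

Emit:
step_arm --steps '[[[-0.06,0.06,0.72],0,20],[[-0.06,0.06,0.72],0,20],[[-0.06,0.06,0.72],0,20],[[-0.06,0.06,0.72],0,20],[[-0.06,0.06,0.72],0,20],[[0,0,0],0,20]]'

```text
clock: 8.9
tool_pos: [0.5558, 0.2462, 0.0677]
tcp_rot: [[0.395, -0.918, 0.04], [-0.918, -0.396, -0.019], [0.034, -0.029, -0.999]]
wrist_force: [-0.9, -0.4, -1.1]
width: 0.039
```

Emit:
step_arm --steps '[[[0,0,0.25],0,20],[[0,0,0],0,62],[[0,0,0],0,62],[[0,0,0],0,62],[[0,0,0],0,62],[[0,0,0],0,62]]'

```text
clock: 9.4
tool_pos: [0.5607, 0.2446, 0.0689]
tcp_rot: [[0.393, -0.918, 0.05], [-0.919, -0.395, -0.017], [0.035, -0.039, -0.999]]
wrist_force: [-0.8, 0.2, 0.1]
width: 0.0617
```

Emit:
step_arm --steps '[[[0,0,-0.5],0,62],[[0,0,-0.8],0,62],[[0,0,-0.9],0,62],[[0,0,-0.9],0,62],[[0,0,-0.9],0,62],[[0,0,-0.9],0,62]]'

```text
clock: 9.9
tool_pos: [0.5518, 0.2461, 0.193]
tcp_rot: [[0.394, -0.918, 0.042], [-0.918, -0.395, -0.02], [0.035, -0.03, -0.999]]
wrist_force: [-0.4, 0.3, 0.2]
width: 0.0616
```

```bash
python3 -c "
from h import *
o=get_obs(); im=get_image('wrist'); cv2.imwrite('pics/w6.png',im[:,:,::-1]);s=get_image('scene');cv2.imwrite('pics/s6.png',s[200:400,390:590,::-1])
plan((.38,.185,.19),-66.3,0)"
```

```text
n 8 pos [0.5546 0.2473 0.1967] yaw -66.8
[[[-0.06,0.93,0.03],-0.01,0],[[-0.06,0.93,0.03],-0.01,0],[[-0.06,0.93,0.03],-0.01,0],[[-0.06,0.93,0.03],-0.01,0],[[-0.06,0.92,0.03],-0.01,0],[[-0.06,0.92,0.03],-0.01,0],[[-0.06,0.92,0.03],-0.01,0],[[-0.06,0.92,0.03],-0.01,0]]
```

View pics/w6.png

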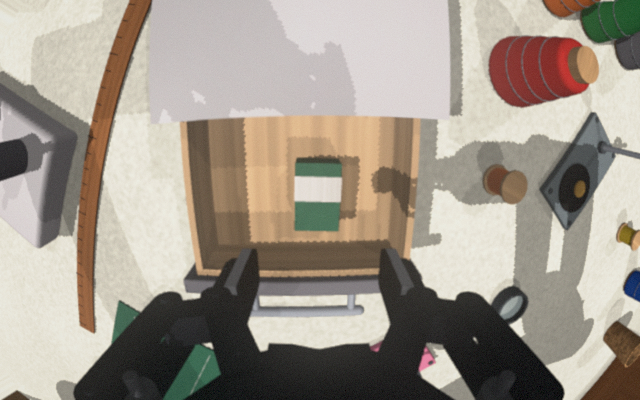

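Emit:
step_arm --steps '[[[-0.06,0.93,0],0,0],[[-0.06,0.93,0],0,0],[[-0.06,0.93,0],0,0],[[-0.06,0.93,0],0,0],[[-0.06,0.93,0],0,0],[[-0.06,0.93,0],0,0],[[-0.06,0.93,0],0,0],[[-0.06,0.8,0],0,0],[[0,0,0],0,0]]'

```text
clock: 10.75
tool_pos: [0.3745, 0.1835, 0.1858]
tcp_rot: [[0.396, -0.917, 0.054], [-0.918, -0.397, -0.016], [0.036, -0.043, -0.998]]
wrist_force: [-0.3, -1.2, -0.5]
width: -0.0001
```

```bash
sed -i 's|Rz=np.array(\[\[np.cos(ya).*|c,s_=np.cos(np.radians(-dy*i/n)),np.sin(np.radians(-dy*i/n)); Rz=R@np.array([[c,-s_,0],[s_,c,0],[0,0,1]])|' h.py; python3 -c "
from h import *
plan((.39,.187,.064),-66.3,0)"
```

```text
n 5 pos [0.3745 0.1835 0.1858] yaw -66.7
[[[-0.01,-0.08,0.98],-0.02,0],[[-0.01,-0.08,0.98],-0.02,0],[[-0.01,-0.08,0.98],-0.02,0],[[-0.01,-0.08,0.98],-0.02,0],[[-0.01,-0.08,0.98],-0.02,0]]
```

Emit:
step_arm --steps '[[[0,-0.08,0.98],0,0],[[0,-0.08,0.98],0,0],[[0,-0.08,0.98],0,0],[[0,-0.08,0.98],0,0],[[0,-0.08,0.9],0,0],[[0,0,0],0,0]]'

```text
clock: 11.25
tool_pos: [0.3968, 0.1885, 0.0646]
tcp_rot: [[0.397, -0.915, 0.068], [-0.917, -0.398, -0.01], [0.036, -0.059, -0.998]]
wrist_force: [-0.8, 0.7, -0.7]
width: 0.0001
```

```bash
python3 -c "
from h import *
o=get_obs(); im=get_image('side'); cv2.imwrite('pics/d7.png',cv2.resize(im[70:230,180:380,::-1],None,fx=4,fy=4))
plan((.51,.24,.064),-66.3,0);print(o['joints'])"
```

```text
n 5 pos [0.3972 0.1887 0.0659] yaw -66.6
[[[-0.02,-0.99,0.07],-0.01,0],[[-0.02,-0.99,0.07],-0.01,0],[[-0.02,-0.99,0.07],-0.01,0],[[-0.02,-0.99,0.07],-0.01,0],[[-0.01,-0.99,0.07],-0.01,0]]
[ 0.37424418  0.36122051  2.06978074 -0.05624301  0.65116523  1.5795947 ]
```

View pics/d7.png

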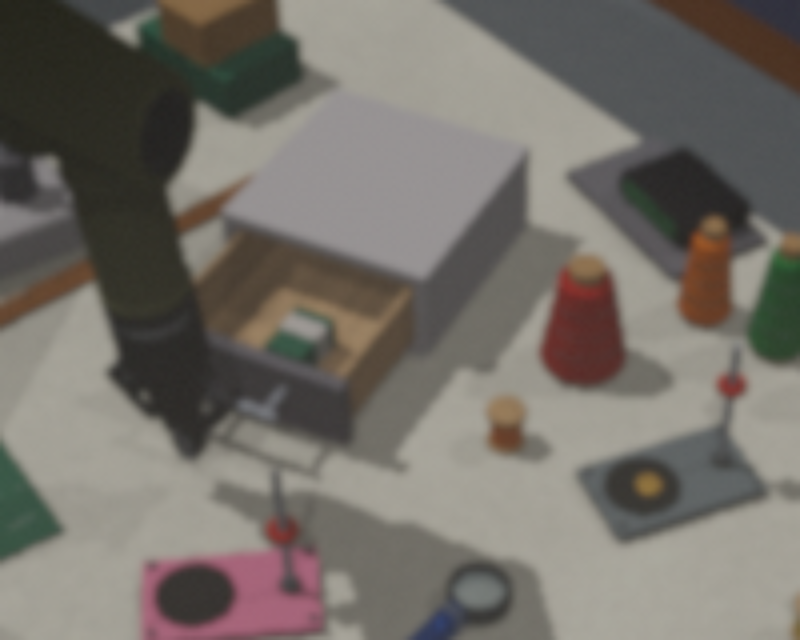

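Emit:
step_arm --steps '[[[0,-0.6,0.05],0,0],[[0,-0.6,0.05],0,0],[[0,-0.6,0.05],0,0],[[0,-0.6,0.05],0,0],[[0,-0.6,0.05],0,0],[[0,-0.6,0.05],0,0],[[0,-0.6,0.05],0,0]]'

```text
clock: 11.88
tool_pos: [0.4907, 0.2296, 0.0675]
tcp_rot: [[0.397, -0.916, 0.058], [-0.917, -0.399, -0.014], [0.036, -0.047, -0.998]]
wrist_force: [-1.8, -0.9, -0.7]
width: -0.0
```

Emit:
step_arm --steps '[[[0,-0.6,0.05],0,0],[[0,-0.5,0.05],0,0],[[0,-0.4,0.05],0,0],[[0,-0.3,0.03],0,0]]'

```text
clock: 12.22
tool_pos: [0.5351, 0.249, 0.0699]
tcp_rot: [[0.398, -0.916, 0.059], [-0.917, -0.399, -0.014], [0.036, -0.048, -0.998]]
wrist_force: [-1.7, -0.9, -1.1]
width: -0.0001
```

Emit:
step_arm --steps '[[[0,-0.3,0.03],0,0],[[0,-0.25,0.03],0,0]]'

```text
clock: 12.38
tool_pos: [0.5487, 0.2549, 0.0703]
tcp_rot: [[0.398, -0.916, 0.059], [-0.917, -0.399, -0.014], [0.036, -0.049, -0.998]]
wrist_force: [-1.3, -2.0, 0.5]
width: -0.0002
```

```bash
python3 -c "
from h import *
o=get_obs(); im=get_image('scene'); cv2.imwrite('pics/s8.png',cv2.resize(im[180:400,390:590,::-1],None,fx=3,fy=2.7)); print(o['wrist_force'])"
```

```text
[-1.31619566 -2.03447235  0.53130882]
```

View pics/s8.png

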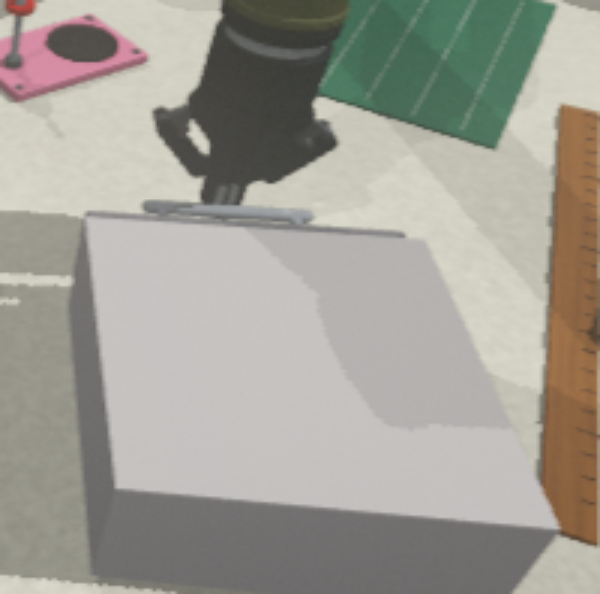

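Nearly shut. I'll keep pushing until the force rises.

Emit:
step_arm --steps '[[[0,-0.25,0.02],0,0],[[0,-0.25,0.02],0,0]]'

```text
clock: 12.6
tool_pos: [0.5548, 0.2576, 0.0693]
tcp_rot: [[0.398, -0.916, 0.046], [-0.917, -0.399, -0.02], [0.036, -0.035, -0.999]]
wrist_force: [-18.2, -7.9, 12.9]
width: -0.0
```

Emit:
step_arm --steps '[[[0,-0.25,0.02],0,0],[[0,-0.25,0.02],0,0]]'

```text
clock: 12.77
tool_pos: [0.5548, 0.2577, 0.0674]
tcp_rot: [[0.399, -0.917, 0.023], [-0.916, -0.399, -0.03], [0.037, -0.009, -0.999]]
wrist_force: [-11.2, -4.7, 9.6]
width: -0.0003
```

Emit:
step_arm --steps '[[[0,0.4,0],0,0],[[0,0.8,0],0,0],[[0,0.8,0],0,0],[[0,0.6,-0.4],0,20],[[0,0.3,-0.8],0,40],[[0,0,-0.9],0,60],[[0,0,-0.9],0,60],[[0,0,-0.9],0,60],[[0,0,-0.9],0,60]]'

```text
clock: 13.52
tool_pos: [0.4797, 0.2299, 0.1867]
tcp_rot: [[0.399, -0.917, 0.013], [-0.916, -0.399, -0.034], [0.036, 0.002, -0.999]]
wrist_force: [1.2, 0.5, 0.5]
width: 0.0602
```

```bash
python3 -c "
from h import *
import pickle
o=get_obs(); im=get_image('wrist'); cv2.imwrite('pics/w9.png',im[:,:,::-1]); pickle.dump(o,open('o9.pkl','wb')); print(o['tcp_rot'])
im=get_image('scene'); cv2.imwrite('pics/s9.png',cv2.resize(im[180:400,390:590,::-1],None,fx=3,fy=2.7))
plan((.45,-.02,.2),-77,60)"
```

```text
[[ 0.39906377 -0.91683326  0.01284086]
 [-0.91621104 -0.39926656 -0.03381634]
 [ 0.03613087  0.00172993 -0.99934557]]
n 11 pos [0.4827 0.2313 0.1899] yaw -66.5
[[[0.79,0.47,-0.01],0.19,60],[[0.8,0.46,-0.01],0.19,60],[[0.81,0.45,-0.01],0.19,60],[[0.81,0.43,-0.01],0.19,60],[[0.82,0.42,-0.01],0.19,60],[[0.83,0.41,-0.01],0.19,60],[[0.83,0.39,-0.01],0.19,60],[[0.84,0.38,-0.01],0.19,60],[[0.85,0.36,-0.01],0.19,60],[[0.85,0.35,-0.01],0.19,60],[[0.86,0.34,-0.01],0.19,60]]
```

View pics/s9.png

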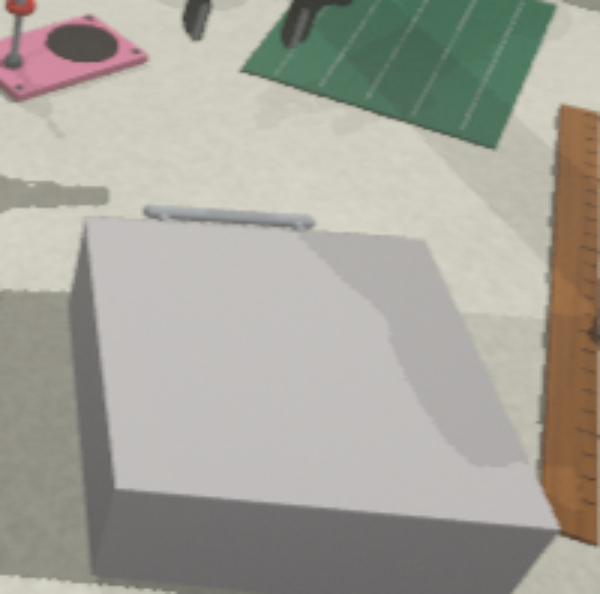

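View pics/w9.png

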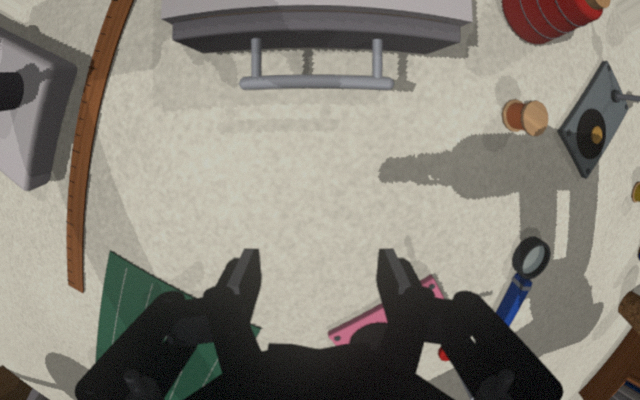

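```bash
python3 - <<'E'
from h import *
import pickle
np.set_printoptions(precision=4,suppress=True)
o9=pickle.load(open('o9.pkl','rb'));o2=pickle.load(open('o2.pkl','rb'))
for uv in [(391,203),(437,197),(380,197)]: print('pink',onz('scene',*uv,.012))
for uv in [(274,190),(305,161),(290,225),(178,186)]: print('pink w',onz('wrist',*uv,.012,o2))
print(tri(ray('wrist',262,210,o2),ray('scene',396.5,182)))
for uv in [(242,84),(393,86)]: print('handle',onz('wrist',*uv,.062,o9))
for uv in [(530,256)]: print('lens',onz('wrist',*uv,.022,o9))
im=cv2.imread('pics/w9.png')
u=np.array([.9157,.4019]); 
print((onz('wrist',317,85,.062,o9)[:2]-np.array([.6154,.2832]))@u)
E
```

```text
pink [0.3903 0.0206 0.012 ]
pink [0.2994 0.1245 0.012 ]
pink [ 0.3785 -0.0183  0.012 ]
pink w [0.3867 0.0278 0.012 ]
pink w [0.4312 0.054  0.012 ]
pink w [ 0.3944 -0.0205  0.012 ]
pink w [0.2647 0.061  0.012 ]
(array([0.3848, 0.0281, 0.0822]), [np.float64(0.0002297567440422021), np.float64(0.0002297567440422026)])
handle [0.5447 0.3175 0.062 ]
handle [0.5905 0.2089 0.062 ]
lens [ 0.5067 -0.0629  0.022 ]
-0.053582576242505855
```

```bash
python3 - <<'E'
import cv2
im=cv2.imread('pics/w9.png')
cv2.imwrite('pics/w9a.png',cv2.resize(im[0:110,150:490],None,fx=2.3,fy=2.3,interpolation=cv2.INTER_CUBIC))
E
```

```text
(no output)
```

View pics/w9a.png

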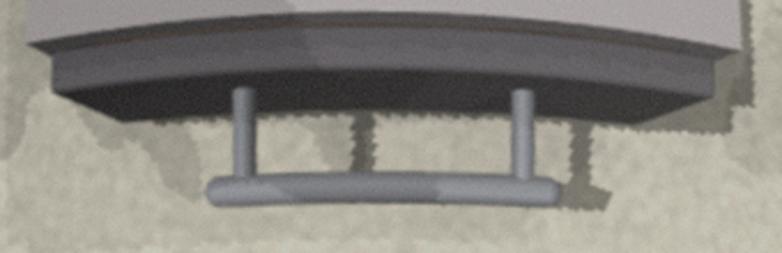

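Emit:
step_arm --steps '[[[0.79,0.47,0],0.2,55],[[0.8,0.46,0],0.2,55],[[0.8,0.45,0],0.2,55],[[0.8,0.43,0],0.2,55],[[0.82,0.42,0],0.2,55],[[0.82,0.4,0],0.2,55],[[0.83,0.4,0],0.2,55],[[0.84,0.38,0],0.2,55],[[0.85,0.36,0],0.2,55],[[0.85,0.35,0],0.2,55],[[0.5,0.2,0],0.2,55],[[0,0,0],0,55]]'

```text
clock: 14.62
tool_pos: [0.4509, -0.0172, 0.1931]
tcp_rot: [[0.212, -0.977, 0.03], [-0.977, -0.213, -0.027], [0.033, -0.023, -0.999]]
wrist_force: [-1.0, 0.5, 1.0]
width: 0.0551
```

```bash
python3 -c "
from h import *
import pickle
o=get_obs(); im=get_image('wrist'); cv2.imwrite('pics/w10.png',im[:,:,::-1]); pickle.dump(o,open('o10.pkl','wb')); print(o['tcp_rot'],o['tool_pos'])"
```

```text
[[ 0.21242876 -0.97673046  0.02952336]
 [-0.97663332 -0.21322104 -0.02691012]
 [ 0.03257894 -0.02311702 -0.99920179]] [ 0.45094569 -0.01716781  0.19312017]
```

View pics/w10.png

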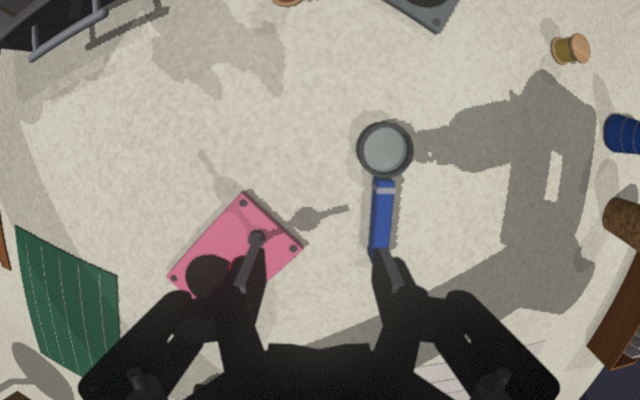

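```bash
python3 - <<'E'
from h import *
import pickle
np.set_printoptions(precision=4,suppress=True)
o9=pickle.load(open('o9.pkl','rb'));o=pickle.load(open('o10.pkl','rb'))
u=np.array([.9157,.4019])
im=cv2.imread('pics/w9.png')
print(im[0:50,300:330].mean(1).round(0).astype(int).tolist())
for v,z in [(5,.1),(9.5,.1),(9.5,.087),(11,.087),(12,.087),(29,.087),(29.5,.087),(85,.062)]:
    print(v,z,onz('wrist',315,v,z,o9)[:2]@u)
W=lambda l,u,v,z:print(l,onz('wrist',u,v,z,o))
W('lens',385,149,.022);W('hstart',384,180,.028);W('visible handle ctr',380,248,.028)
P=onz('wrist',385,149,.022,o); 
E
python3 - <<'E'
import cv2
im=cv2.imread('pics/w10.png')
cv2.imwrite('pics/w10a.png',cv2.resize(im[110:270,340:440],None,fx=4.5,fy=3.7,interpolation=cv2.INTER_CUBIC))
E
```

```text
[[168, 168, 174], [168, 168, 174], [169, 169, 175], [168, 168, 174], [152, 152, 158], [102, 102, 105], [77, 76, 79], [77, 77, 80], [78, 78, 81], [75, 76, 80], [66, 70, 78], [73, 74, 78], [88, 86, 89], [94, 92, 95], [95, 92, 95], [96, 93, 95], [96, 93, 96], [95, 93, 95], [95, 92, 95], [96, 93, 96], [98, 95, 98], [100, 97, 100], [101, 98, 101], [102, 99, 103], [103, 99, 103], [103, 100, 103], [103, 99, 103], [101, 97, 101], [93, 91, 94], [82, 80, 82], [64, 63, 65], [53, 52, 54], [52, 51, 53], [50, 51, 52], [48, 48, 50], [48, 48, 50], [50, 50, 52], [49, 49, 51], [49, 49, 51], [48, 49, 50], [49, 49, 51], [50, 50, 52], [50, 51, 52], [51, 51, 52], [50, 50, 52], [50, 50, 52], [51, 52, 54], [60, 63, 65], [74, 80, 82], [90, 96, 99]]
5 0.1 0.6765931011653138
9.5 0.1 0.6733225419356432
9.5 0.087 0.6773846797471694
11 0.087 0.6762321224746436
12 0.087 0.6754656569059536
29 0.087 0.6626492200456697
29.5 0.087 0.6622778503160407
85 0.062 0.623857010332102
lens [ 0.5046 -0.0774  0.022 ]
hstart [ 0.4758 -0.0825  0.028 ]
visible handle ctr [ 0.4057 -0.0984  0.028 ]
```

View pics/w10a.png

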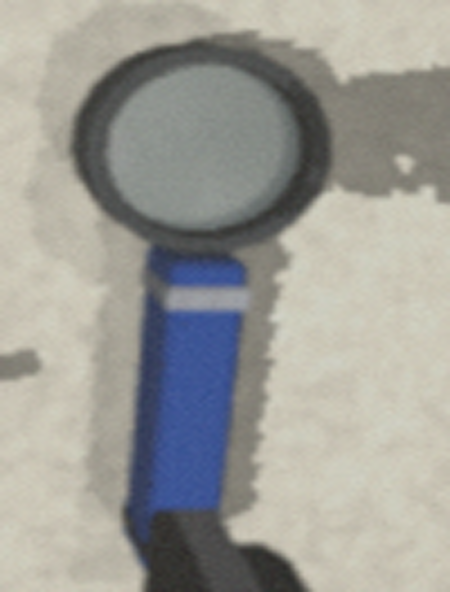

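```bash
python3 - <<'E'
from h import *
import pickle
np.set_printoptions(precision=4,suppress=True)
o=pickle.load(open('o10.pkl','rb'))
A=onz('wrist',340+206/4.5,191,.028,o);B=onz('wrist',340+185/4.5,245,.028,o);L=onz('wrist',385.1,149.2,.022,o)
d=A-B;print(A,B,L,np.degrees(np.arctan2(d[1],d[0])),np.degrees(np.arctan2(*(L-B)[[1,0]])))
a=np.radians(12.5);print('grip',L[:2]-.068*np.array([np.cos(a),np.sin(a)]))
print(onz('wrist',340+235/4.5,110+280/3.7,.028,o))
E
```

```text
[ 0.4655 -0.0872  0.028 ] [ 0.4092 -0.0986  0.028 ] [ 0.5045 -0.0775  0.022 ] 11.425191936393306 12.461794287215875
grip [ 0.4381 -0.0922]
[ 0.4721 -0.0921  0.028 ]
```

```bash
python3 -c "
from h import *
plan((.438,-.0925,.11),-78,55)"
```

```text
n 5 pos [ 0.451  -0.0163  0.1931] yaw -77.7
[[[0.55,0.25,0.68],0.01,55],[[0.55,0.25,0.68],0.01,55],[[0.55,0.25,0.68],0.01,55],[[0.55,0.25,0.68],0.01,55],[[0.55,0.25,0.68],0.01,55]]
```

Emit:
step_arm --steps '[[[0.55,0.25,0.68],0,55],[[0.55,0.25,0.68],0,55],[[0.55,0.25,0.68],0,55],[[0.55,0.25,0.68],0,55],[[0.55,0.25,0.68],0,55],[[0,0,0],0,55]]'

```text
clock: 15.17
tool_pos: [0.4425, -0.0899, 0.1072]
tcp_rot: [[0.219, -0.975, 0.039], [-0.975, -0.22, -0.023], [0.031, -0.033, -0.999]]
wrist_force: [-0.5, -0.4, -0.3]
width: 0.055
```

```bash
python3 -c "
from h import *
import pickle
o=get_obs(); im=get_image('wrist'); cv2.imwrite('pics/w11.png',im[:,:,::-1]); pickle.dump(o,open('o11.pkl','wb'));
print(proj('wrist',(.438,-.0925,.028),o),proj('wrist',(.4655,-.0872,.028),o),proj('wrist',(.5045,-.0775,.022),o))
plan((.438,-.0925,.03),-78,55,dmax=20)"
```

```text
[316.26420403 230.59328737] [317.48710394 191.25835187] [315.82904607 129.95634652]
n 4 pos [ 0.4431 -0.0892  0.1082] yaw -77.4
[[[0.0,0.08,0.78],0.03,55],[[0.0,0.08,0.78],0.03,55],[[0.0,0.08,0.78],0.03,55],[[0.0,0.08,0.78],0.03,55]]
```

View pics/w11.png

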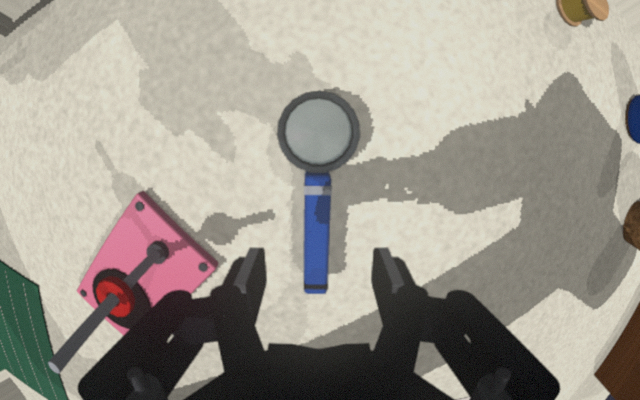

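Emit:
step_arm --steps '[[[0.02,0.08,0.78],0,55],[[0.02,0.08,0.78],0,55],[[0.02,0.08,0.78],0,55],[[0,0.08,0.6],0,55],[[0,0,0],0,55]]'

```text
clock: 15.63
tool_pos: [0.4459, -0.0901, 0.036]
tcp_rot: [[0.22, -0.974, 0.052], [-0.975, -0.222, -0.023], [0.034, -0.046, -0.998]]
wrist_force: [-1.0, 0.0, -0.2]
width: 0.055
```

```bash
python3 -c "
from h import *
plan((.438,-.0925,.029),-78,55,dmax=20)"
```

```text
n 1 pos [ 0.4459 -0.0901  0.036 ] yaw -77.3
[[[0.01,0.34,0.27],0.15,55]]
```

Emit:
step_arm --steps '[[[0,0.05,0.28],0.1,55],[[0,0.03,0.1],0,55]]'

```text
clock: 15.8
tool_pos: [0.4465, -0.0893, 0.0273]
tcp_rot: [[0.213, -0.976, 0.055], [-0.976, -0.214, -0.023], [0.034, -0.048, -0.998]]
wrist_force: [0.6, -0.1, -0.2]
width: 0.0549
```

Emit:
step_arm --steps '[[[0,0,-0.1],0,10],[[0,0,0],0,10],[[0,0,0],0,10],[[0,0,0],0,10],[[0,0,0],0,10],[[0,0,0],0,10]]' --squeeze 60

```text
clock: 16.3
tool_pos: [0.4491, -0.0886, 0.0335]
tcp_rot: [[0.214, -0.975, 0.061], [-0.976, -0.216, -0.025], [0.037, -0.055, -0.998]]
wrist_force: [-0.2, 0.6, -0.7]
width: 0.0169
```

```bash
python3 -c "
from h import *
import pickle
o=get_obs(); im=get_image('wrist'); cv2.imwrite('pics/w12.png',im[:,:,::-1]); pickle.dump(o,open('ograsp.pkl','wb'));"
```

```text
(no output)
```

View pics/w12.png

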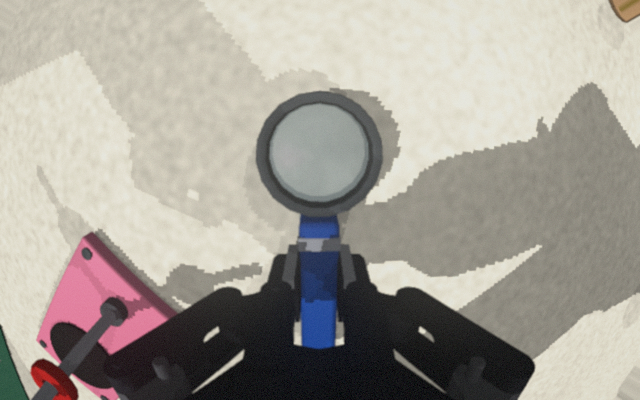

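```bash
python3 - <<'E'
from h import *
import pickle
np.set_printoptions(precision=4,suppress=True)
o=pickle.load(open('ograsp.pkl','rb'));R=o['tcp_rot']
L=onz('wrist',319.5,154,.022,o);F=np.array([L[0],L[1],0]);t=R.T@(F-o['tool_pos']);print(o['tool_pos'],L,'focus in tool',t,'up in tool',R.T@[0,0,1])
pickle.dump((t,R.T@[0,0,1]),open('foc.pkl','wb'))
E
```

```text
[ 0.4491 -0.0886  0.0335] [ 0.5048 -0.0778  0.022 ] focus in tool [ 0.0001 -0.0549  0.0366] up in tool [ 0.0373 -0.0546 -0.9978]
```

Emit:
step_arm --steps '[[[0,0,-0.3],0,10],[[0,0,-0.6],0,10],[[0,0,-0.8],0,10],[[0,0,-0.9],0,10],[[0,0,-0.9],0,10],[[0,0,-0.9],0,10],[[0,0,-0.9],0,10]]'

```text
clock: 16.93
tool_pos: [0.4356, -0.0844, 0.1682]
tcp_rot: [[0.213, -0.976, 0.047], [-0.977, -0.214, -0.02], [0.03, -0.041, -0.999]]
wrist_force: [0.1, -0.8, -1.5]
width: 0.0164
```

```bash
cat >> h.py <<'E'
def foc():
    import pickle
    t,u=pickle.load(open('foc.pkl','rb')); o=get_obs(); R=o['tcp_rot']
    F=o['tool_pos']+R@t; U=R@u; print('focus',F.round(4),'tilt deg',np.degrees(np.arccos(U[2])).round(2),'up',U.round(3)); return o,F
E
python3 - <<'E'
from h import *
o,F=foc()
im=get_image('wrist'); cv2.imwrite('pics/w13.png',im[:,:,::-1]);s=get_image('side');cv2.imwrite('pics/d13.png',cv2.resize(s[120:280,220:400,::-1],None,fx=4,fy=3.7))
E
```

```text
focus [ 0.4909 -0.0735  0.134 ] tilt deg 0.86 up [ 0.014 -0.004  1.   ]
```

View pics/w13.png

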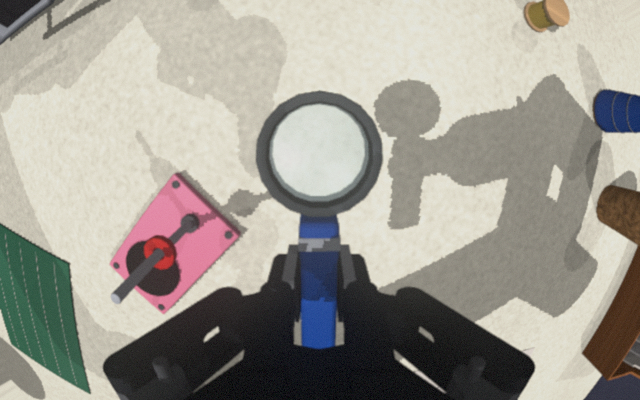

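View pics/d13.png

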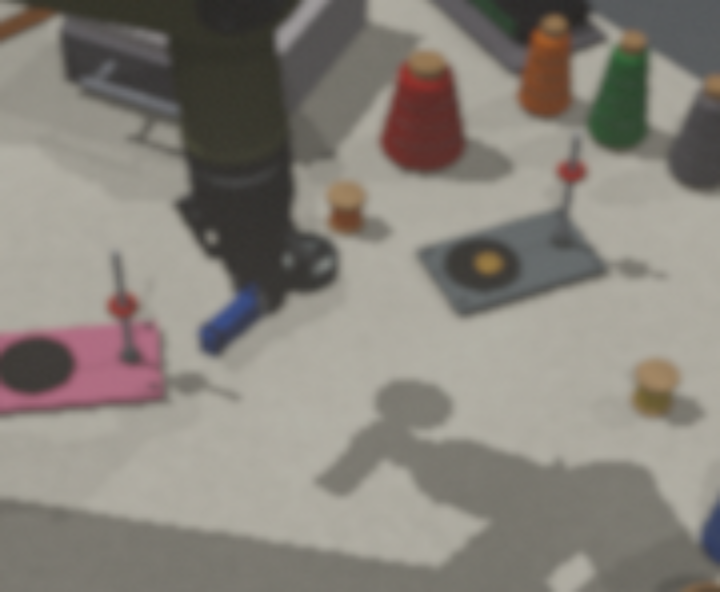

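```bash
python3 - <<'E'
from h import *
o,F=foc()
plan(o['tool_pos']+np.array([.69,-.083,.13])-F,None,10,dmax=20)
E
```

```text
focus [ 0.4941 -0.0744  0.1368] tilt deg 0.37 up [ 0.006 -0.002  1.   ]
n 10 pos [ 0.4385 -0.0852  0.1706] yaw -77.7
[[[0.2,-0.76,0.07],0.0,10],[[0.2,-0.76,0.07],0.0,10],[[0.2,-0.76,0.07],0.0,10],[[0.2,-0.76,0.07],0.0,10],[[0.2,-0.76,0.07],0.0,10],[[0.2,-0.76,0.07],0.0,10],[[0.2,-0.76,0.07],0.0,10],[[0.2,-0.76,0.07],0.0,10],[[0.2,-0.76,0.07],0.0,10],[[0.2,-0.76,0.07],0.0,10]]
```

Emit:
step_arm --steps '[[[0.1,-0.4,0.05],0,10],[[0.2,-0.7,0.07],0,10],[[0.2,-0.76,0.07],0,10],[[0.2,-0.76,0.07],0,10],[[0.2,-0.76,0.07],0,10],[[0.2,-0.76,0.07],0,10],[[0.2,-0.7,0.07],0,10],[[0.2,-0.6,0.07],0,10],[[0.1,-0.4,0.05],0,10]]'

```text
clock: 17.78
tool_pos: [0.5929, -0.092, 0.154]
tcp_rot: [[0.211, -0.977, 0.041], [-0.977, -0.212, -0.019], [0.028, -0.036, -0.999]]
wrist_force: [0.2, -0.6, -0.7]
width: 0.0167
```

```bash
python3 - <<'E'
from h import *
import pickle
o,F=foc(); pickle.dump(o,open('o14.pkl','wb'))
im=get_image('wrist'); cv2.imwrite('pics/w14.png',im[:,:,::-1])
print(proj('wrist',(.697,-.084,.02),o))
E
```

```text
focus [ 0.6481 -0.0812  0.1195] tilt deg 1.18 up [ 0.02  -0.006  1.   ]
[330.77497455  78.8153063 ]
```

View pics/w14.png

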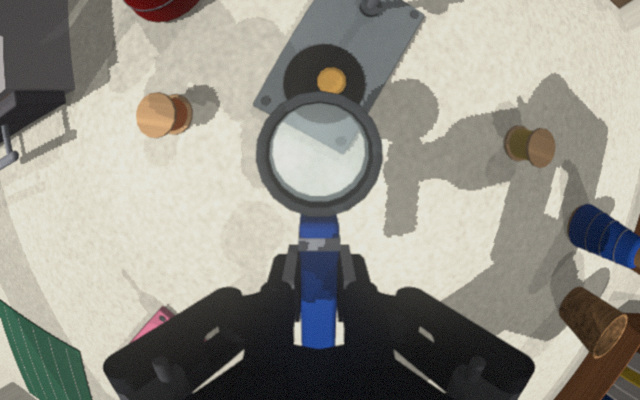

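```bash
python3 - <<'E'
from h import *
import pickle
from scipy.optimize import least_squares
np.set_printoptions(precision=4,suppress=True)
o2=pickle.load(open('o2.pkl','rb'));o=pickle.load(open('o14.pkl','rb'))
print('button',onz('wrist',331.5,81,.02,o), onz('wrist',514,222,.02,o2))
views={'scene':((270.6,226.4),(272.6,243.2),None),'side':((364,158),(362.75,166.25),None),'wrist':((611.5,263),(588.8,247.4),o2)}
for n,(tp,rg,ob) in views.items():
    # allow each camera's own post xy: height 0.155 known at top; find xy from top, then ring height by closest point on post
    P=onz(n,*tp,.155,ob); 
    r=least_squares(lambda q:proj(n,(P[0],P[1],q[0]),ob)-rg,[.1]); print(n,'post xy',P[:2],'ring z',r.x,'res px',r.fun)
print(tri(ray('wrist',611.5,263,o2),ray('scene',270.6,226.4)))
E
python3 - <<'E'
import cv2
s=cv2.imread('pics/scene0.png');d=cv2.imread('pics/side0.png');w=cv2.imread('pics/w2.png')
r=lambda im,x,y,k,a=30:cv2.resize(im[y-a:y+a,x-a:x+a],(260,260),interpolation=cv2.INTER_CUBIC)
cv2.imwrite('pics/ring.png',cv2.hconcat([r(s,272,250,0),r(d,362,172,0),r(w,590,245,0)]))
E
```

```text
button [ 0.6954 -0.085   0.02  ] [ 0.6971 -0.0838  0.02  ]
scene post xy [ 0.7719 -0.1007] ring z [0.1082] res px [ 0.1692 -0.0219]
side post xy [ 0.7625 -0.1114] ring z [0.1163] res px [0.0811 0.0115]
wrist post xy [ 0.7704 -0.1017] ring z [0.1096] res px [ 0.2548 -0.367 ]
(array([ 0.771 , -0.1018,  0.1543]), [np.float64(0.00043865953190596246), np.float64(0.00043865953190596604)])
```

View pics/ring.png

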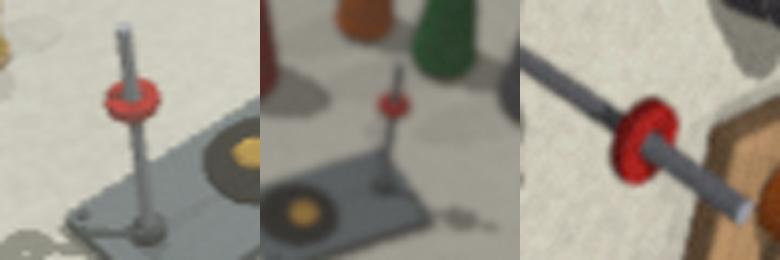

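```bash
python3 - <<'E'
from h import *
o,F=foc()
plan(o['tool_pos']+np.array([.6965,-.0845,.109])-F,None,10,dmax=10)
E
```

```text
focus [ 0.6501 -0.0813  0.1194] tilt deg 1.07 up [ 0.018 -0.006  1.   ]
n 5 pos [ 0.5948 -0.0921  0.1538] yaw -77.8
[[[0.1,-0.35,0.1],0.0,10],[[0.1,-0.35,0.1],0.0,10],[[0.1,-0.35,0.1],0.0,10],[[0.1,-0.35,0.1],0.0,10],[[0.1,-0.35,0.1],0.0,10]]
```

Emit:
step_arm --steps '[[[0.1,-0.35,0.1],0,10],[[0.1,-0.35,0.1],0,10],[[0.1,-0.35,0.1],0,10],[[0.1,-0.35,0.1],0,10],[[0.1,-0.3,0.1],0,10]]'

```text
clock: 18.25
tool_pos: [0.6392, -0.0948, 0.1387]
tcp_rot: [[0.211, -0.977, 0.035], [-0.977, -0.212, -0.017], [0.024, -0.03, -0.999]]
wrist_force: [0.3, -0.4, -0.7]
width: 0.0169
```

```bash
python3 - <<'E'
from h import *
import pickle
o,F=foc(); pickle.dump(o,open('o15.pkl','wb'))
im=get_image('wrist'); cv2.imwrite('pics/w15.png',im[:,:,::-1])
s=get_image('scene'); cv2.imwrite('pics/s15.png',cv2.resize(s[200:300,230:360,::-1],None,fx=6,fy=6,interpolation=cv2.INTER_CUBIC))
o,F=foc()
plan(o['tool_pos']+np.array([.6965,-.0845,.109])-F,None,10,dmax=10)
E
```

```text
focus [ 0.6941 -0.084   0.1039] tilt deg 1.57 up [ 0.026 -0.007  1.   ]
focus [ 0.6949 -0.0842  0.1039] tilt deg 1.51 up [ 0.025 -0.007  1.   ]
n 1 pos [ 0.6399 -0.0951  0.1387] yaw -77.8
[[[0.03,-0.07,-0.2],0.0,10]]
```

View pics/w15.png

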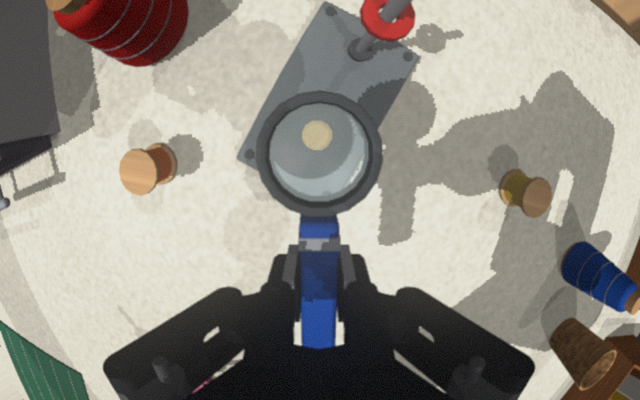

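View pics/s15.png

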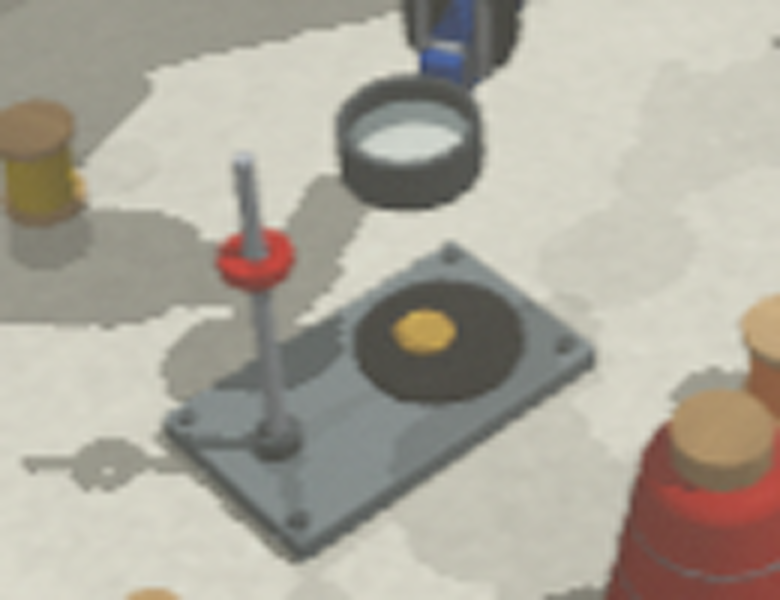

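```bash
python3 - <<'E'
from h import *
import pickle
from scipy.optimize import least_squares
np.set_printoptions(precision=4,suppress=True)
o=pickle.load(open('o15.pkl','rb'))
th=np.linspace(0,2*np.pi,60)
def bbox(n,c,r,h0,h1,ob=None):
    q=np.array([proj(n,(c[0]+r*np.cos(t),c[1]+r*np.sin(t),c[2]+h),ob) for t in th for h in (h0,h1)])
    return np.array([q[:,0].min(),q[:,0].max(),q[:,1].min(),q[:,1].max()])
t=pickle.load(open('foc.pkl','rb'))[0];F=o['tool_pos']+o['tcp_rot']@t
ob=np.array([286.2,310.8,212.2,234.8])
print('pred',F,bbox('scene',F,.028,0,.022),'obs',ob)
r=least_squares(lambda x:bbox('scene',x,.028,0,.022)-ob,F,diff_step=1e-3);print('scene fit',r.x,r.fun)
r=least_squares(lambda x:(bbox('scene',(F[0],F[1],x[0]),.028,0,.022)-ob)[2:],[.1],diff_step=1e-3);print('z fit',r.x,r.fun)
rb=np.array([230+217/6,230+296/6,200+228/6,200+292/6])
r=least_squares(lambda x:bbox('scene',x,.014,-.004,.004)-rb,[.771,-.102,.108],diff_step=1e-3);print('ring fit',r.x,r.fun)
for xy in [(.771,-.102),(.7705,-.103)]:
    r=least_squares(lambda x:bbox('scene',(*xy,x[0]),.014,-.004,.004)-rb,[.108],diff_step=1e-3);print('ring z',r.x,r.fun)
# ring in w15: bbox
print(bbox('wrist',(.771,-.102,.108),.014,-.004,.004,o),bbox('wrist',(.771,-.102,.103),.014,-.004,.004,o),bbox('wrist',(.771,-.102,.113),.014,-.004,.004,o))
print(tri(ray('wrist',388.5,17,o),ray('scene',272.75,243.3)),onz('wrist',360,49,.016,o))
E
```

```text
pred [ 0.6941 -0.084   0.1039] [286.2617 311.71   211.5192 234.9242] obs [286.2 310.8 212.2 234.8]
scene fit [ 0.6757 -0.0988  0.0838] [ 0.0069 -0.007  -0.0077  0.0074]Traceback (most recent call last):
  File "<stdin>", line 14, in <module>
    return func(*args, **kwargs)
    result = trf(vector_fun.fun, vector_fun.jac, x0, f0, J0, lb, ub, ftol, xtol,
                 gtol, max_nfev, x_scale, loss_function, tr_solver,
                 tr_options.copy(), verbose, callback=callback_wrapped)
    return trf_no_bounds(
        fun, jac, x0, f0, J0, ftol, xtol, gtol, max_nfev, x_scale,
        loss_function, tr_solver, tr_options, verbose, callback=callback)
    J = jac(x)
    self._update_jac()
    ~~~~~~~~~~~~~~~~^^
    self.J = self.jac_wrapped(xp_copy(self.x), f0=self.f)
             ~~~~~~~~~~~~~~~~^^^^^^^^^^^^^^^^^^^^^^^^^^^^
    J, dct = approx_derivative(
             ~~~~~~~~~~~~~~~~~^
        self.fun,
        ^^^^^^^^^
    ...<2 lines>...
        **self.finite_diff_options,
        ^^^^^^^^^^^^^^^^^^^^^^^^^^^
    )
    ^
    J, _nfev = _dense_difference(fun_wrapped, x0, f0, h,
[... 202 characters left out ...]
                      ^^^
    df = [f_eval - f0 for f_eval in f_evals]
                                    ^^^^^^^
    f = np.atleast_1d(self.fun(x, *self.args, **self.kwargs))
                      ~~~~~~~~^^^^^^^^^^^^^^^^^^^^^^^^^^^^^^
    return np.atleast_1d(self.fun(x))
                         ~~~~~~~~^^^
    return self.f(x, *self.args, **self.kwargs)
           ~~~~~~^^^^^^^^^^^^^^^^^^^^^^^^^^^^^^
  File "<stdin>", line 14, in <lambda>
  File "<stdin>", line 8, in bbox
  File "h.py", line 23, in proj
    c,f=cam(n)
        ~~~^^^
  File "h.py", line 4, in cam
    c=camera_info(n); f=200/np.tan(np.radians(c['fovy']/2)); return c,f
ValueError: time passes only in moves, steps and waits
```

```bash
sed -i 's/^def cam(n):/import functools\n@functools.lru_cache(None)\ndef cam(n):/' h.py; python3 - <<'E'
from h import *
import pickle
from scipy.optimize import least_squares
np.set_printoptions(precision=4,suppress=True)
o=pickle.load(open('o15.pkl','rb'))
th=np.linspace(0,2*np.pi,60)
def bbox(n,c,r,h0,h1,ob=None):
    q=np.array([proj(n,(c[0]+r*np.cos(t),c[1]+r*np.sin(t),c[2]+h),ob) for t in th for h in (h0,h1)])
    return np.array([q[:,0].min(),q[:,0].max(),q[:,1].min(),q[:,1].max()])
t=pickle.load(open('foc.pkl','rb'))[0];F=o['tool_pos']+o['tcp_rot']@t
ob=np.array([286.2,310.8,212.2,234.8])
r=least_squares(lambda x:(bbox('scene',(F[0],F[1],x[0]),.028,0,.022)-ob)[2:],[.1],diff_step=1e-3);print('z fit',r.x,r.fun)
rb=np.array([230+217/6,230+296/6,200+228/6,200+292/6])
for xy in [(.771,-.102),(.7705,-.103)]:
    r=least_squares(lambda x:bbox('scene',(*xy,x[0]),.014,-.004,.004)-rb,[.108],diff_step=1e-3);print('ring z',r.x,r.fun)
for z in (.103,.108,.113):print(bbox('wrist',(.771,-.102,z),.014,-.004,.004,o))
print(tri(ray('wrist',388.5,17,o),ray('scene',272.75,243.3)),'post base',onz('wrist',360,49,.016,o))
# button via wrist, through lens? and earlier
E
```

```text
z fit [0.1031] [-0.3991  0.4031]
ring z [0.1065] [-0.3206 -0.0494 -0.4475  0.5008]
ring z [0.1056] [-0.5058 -0.2542 -0.4133  0.5172]
[356.1342 412.7686 -12.4856  41.2771]
[357.5371 415.8831 -16.0997  39.1778]
[359.0254 419.179  -19.9095  36.958 ]
(array([ 0.7693, -0.1037,  0.1046]), [np.float64(0.0004956198250549431), np.float64(0.000495619825055007)]) post base [ 0.77   -0.1032  0.016 ]
```

Emit:
step_arm --steps '[[[0.02,-0.05,-0.08],0,10],[[0,0,0],0,10]]'

```text
clock: 18.52
tool_pos: [0.6408, -0.0952, 0.1407]
tcp_rot: [[0.211, -0.977, 0.035], [-0.977, -0.212, -0.018], [0.024, -0.03, -0.999]]
wrist_force: [-0.5, 0.1, -0.7]
width: 0.0167
```

```bash
python3 - <<'E'
from h import *
import pickle
np.set_printoptions(precision=4,suppress=True)
o15=pickle.load(open('o15.pkl','rb')); print('button thru lens',onz('wrist',317,135,.02,o15))
for i in range(3):
    o,F=foc(); print(o['clock'],o['joint_vel'].round(4)); im=get_image('wrist')
pickle.dump(get_obs(),open('o16.pkl','wb'))
cv2.imwrite('pics/w16.png',im[:,:,::-1])
s=get_image('scene'); cv2.imwrite('pics/s16.png',s[:,:,::-1])
o,F=foc()
E
```

```text
button thru lens [ 0.6957 -0.085   0.02  ]
focus [ 0.6958 -0.0844  0.1058] tilt deg 1.58 up [ 0.027 -0.007  1.   ]
18.5167 [-0.0002 -0.0017  0.0173 -0.0006  0.0085 -0.0001]
focus [ 0.6952 -0.0843  0.1055] tilt deg 1.63 up [ 0.027 -0.007  1.   ]
18.5667 [-0.0012 -0.0041  0.0125  0.0001 -0.0003 -0.001 ]
focus [ 0.6949 -0.0843  0.1055] tilt deg 1.64 up [ 0.028 -0.008  1.   ]
18.6167 [ 0.0015 -0.0021  0.0059  0.001  -0.0025 -0.0011]
focus [ 0.6949 -0.0842  0.1055] tilt deg 1.63 up [ 0.027 -0.008  1.   ]
```

View pics/s16.png

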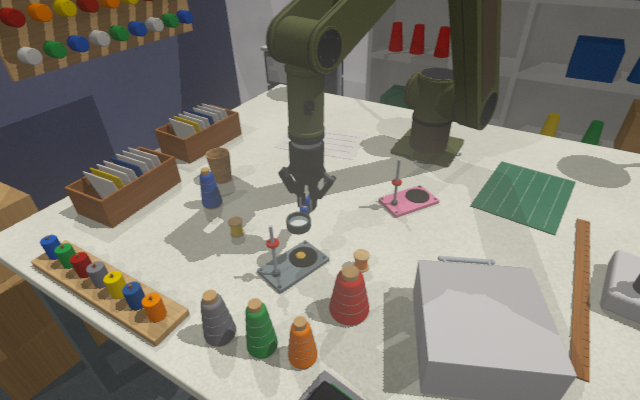

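Emit:
step_arm --steps '[[[0,-0.03,-0.06],0,10]]'

```text
clock: 18.8
tool_pos: [0.64, -0.0949, 0.1419]
tcp_rot: [[0.211, -0.977, 0.033], [-0.977, -0.212, -0.017], [0.024, -0.029, -0.999]]
wrist_force: [0.4, -0.2, -0.8]
width: 0.0169
```

```bash
python3 - <<'E'
from h import *
for i in range(8):
    im=get_image('wrist')
o,F=foc(); print(o['clock'],o['joint_vel'].round(4),o['width'],o['wrist_force'])
cv2.imwrite('pics/w17.png',im[:,:,::-1])
s=get_image('scene'); cv2.imwrite('pics/s17.png',cv2.resize(s[200:300,230:360,::-1],None,fx=6,fy=6,interpolation=cv2.INTER_CUBIC))
E
```

```text
focus [ 0.6955 -0.084   0.107 ] tilt deg 1.64 up [ 0.028 -0.008  1.   ]
19.2 [-0.0003  0.0016 -0.0011 -0.0001  0.0005 -0.0015] 0.01675780493688177 [ 0.21917445 -0.01672091 -1.05642165]
```

View pics/s17.png

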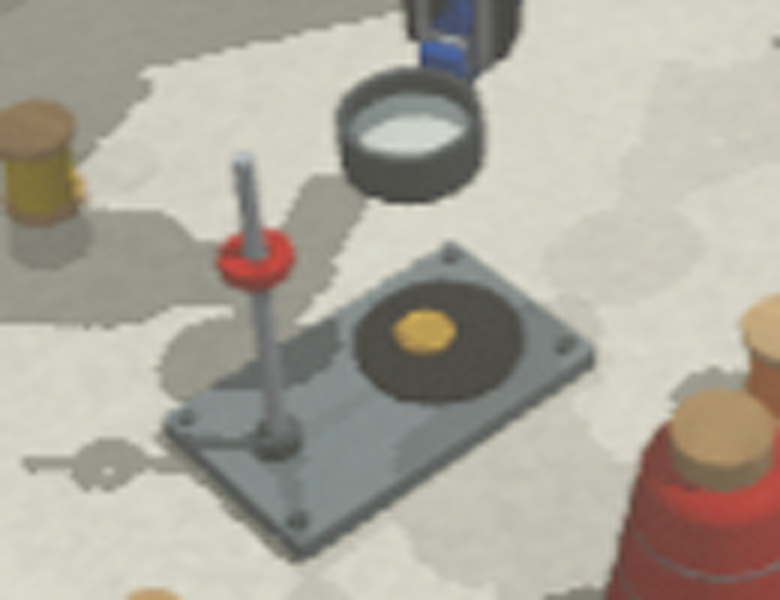

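The picture shows the loupe barrel (410,135 in the crop) held over the stand and still. The ring and button have not moved. Focus is at (0.6955, -0.084, 0.107) and tilt is 1.6°, so I'm handing in.

```bash
python3 -c "
from bench import *
print(job_done())"
```

```text
the job is handed in; nothing more can be done
None
```

I put the green carton in the drawer, let go of it and pushed the drawer shut. I then picked up the loupe by its blue handle and handed in at about 19 s of the 66 s, holding it over the brass button. No verdict was reported.

What the last checks showed:
- **Drawer:** it met a firm stop at about 18 N, and the front panel measured flush with the unit to about 1 mm. The wrist camera saw the carton inside before I closed it.
- **Loupe position:** the underside centre is at (0.6955, -0.084, 0.107). The button measured (0.696, -0.085) and the ring height about 0.1065 m.
- **Loupe hold:** tilt was about 1.6° and the joint speeds were close to zero.
- **Other objects:** the button, ring, cones, reels and pot look unmoved in the last pictures. I judged this by eye and did not re-measure them.

Some measurements disagreed:
- **Ring height:** most estimates ran from 0.1046 to 0.1096 m. The blurry side camera alone gave 0.116 m, so I did not use it. By that reading the loupe would be about 9 mm low, outside the 7 mm limit.
- **Barrel fit:** a free fit of the barrel outline in the scene picture gave a position about 2 cm off. With its position held to the wrist-camera value, the fit agreed to 1 mm in height.

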